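# Rack a brake roller heavy end down

## Robot

A 6-joint arm with a two-finger parallel gripper is mounted at the origin on the work surface. World frame = base frame: x ahead of the robot, y to its left, z up, the work surface at z = 0. Lengths are in m, angles in rad, forces in N, time in s.
With the tool pointing down it reaches from about 0.25 to 0.775 m from the base axis. Payload 4 kg.
Tool frame: the origin (TCP) lies midway between the tips of the shut fingers; the grasp point (between the pads) lies 19 mm behind it; z points along the fingers, y is the direction in which the jaws open and shut (so a half turn about z gives the same grasp; the last joint's range is limited). The gripper opens to 94 mm and grips with 3 to 60 N. Pads are 16 mm wide; open, the fingers measure 119 mm over their backs; the gripper's body (75 mm by 177 mm) begins 78 mm behind the grasp point.
Start: joints at [1.072, 0.087, 1.371, -0, 1.684, -0.103], TCP at [0.212, 0.507, 0.206] pointing down, gripper open.
Joint ranges: [-3.1, 3.1], [-0.76, 2.03], [0.27, 2.55], [-1.08, 4.22], [0.17, 2.65], [-2.57, 2.57]. Speed limits (rad/s): [2.79, 2.79, 3.14, 3.14, 3.14, 3.14].

## Interface

Orientations are given as a unit quaternion [w, x, y, z].
In Python, from bench import arm gives the robot as it stands. The module is installed in compiled form; this text tells all that it offers.
- The arm moves only by the shell command python3 -m handwheel 'ROWS'. ROWS is JSON, a list of rows, each a list of 7 numbers: the shift along the tool's x, y, z each as a share of 40 mm, from -1 to 1, then the turn, a rotation vector about the tool's x, y, z each as a share of 0.12 rad, from -1 to 1, then the gripper's target within -1 to 1 (shut at 1, half-way at 0, fully open at -1). A call has 1 to 8 rows; each row shifts and turns the commanded pose from where the row before left it, along the tool's axes as they then stand; what a row does not reach is not made up. A row lasts 1/10 s, in which the tool goes at most 50 mm and 8.59 degrees, less where a joint would pass 70% of its speed; a pose out of reach is approached as far as the arm can. A call with a number of a shift or a turn outside -1 to 1 is refused whole. A call with a gripper value outside its range is refused whole. The fingers move at their own pace and stop on an object; the grip force is fixed at half the most. Time passes only in rows, so rows that do not move let the fingers close. It gives the time, the measured TCP pose, the force and the opening at its end, in the units of the state.
- arm.get_state(): the state, without advancing time (a new reading comes with each control period).
- arm.snapshot(name): name is "scene" or "top" or "wrist"; returns a dict with "color" (420x560x3 uint8, red, green, blue), "range_z" (420x560 float32, m along the optical axis (not along the pixel's ray), 0 where there is no reading), "camera_matrix" (3x3 intrinsics, pixels), "k1" (the pictures are not rectified: a ray, as slopes to the right and down, at radius r is drawn at 1 + k1 r^2 times it, then the intrinsics apply), "R" (3x3) and "t" (3): a world point X has camera coordinates R X + t. Camera axes: x right, y down, z forward; pixel columns grow to the right and rows downward; lengths in m; the calibration is good to about 2 mm. A picture is of the moment at which its call begins.
- arm.close_job(): hands the job in, once; it reports no verdict.
Trained networks look in a picture, given as the dict that the camera call returned (one of the last four; its "shot" number tells which), for a name from the list of things; names that differ only in an ending like _2 or _b are one class to them, and where a whole thing is asked for, a point or a joint stands for the part that bears it (a point fixed in the world has none). Each returns a list of dicts, best first, with "score" (0 to 1); they miss things now and then, are a little off and sometimes report something else, mostly with a low value. They report only what shows in the picture. A call takes as long as a camera call. They do not tell look-alikes from the thing itself.
- arm.boxes_of(picture, target): "xy" ([column, row] in pixels, amid what is visible of it).
- arm.mark_of(picture, target): "xy" ([column, row] in pixels: a listed point, or the origin of a listed thing).
The state is a dict: "time": time; "joint_pos": joint angles; "joint_velocities": joint speeds; "joint_efforts": joint torques, N m; "tool_pos": TCP position; "tool_rot": TCP orientation; "contact_force": force on the tool from outside, world axes, zero at the start; "wrist_torque": the same for the moment, N m; "gripper_width": opening from 0.0 (shut) to 1.0 (fully open).
Only numpy, scipy, OpenCV 4.12 (cv2) and the standard library are available. Lean on these libraries where they do the work, as an engineer would, in place of code of your own. Each camera call takes 0.05 s, during which the arm holds its last target.

## Task

A speed-brake roller for the flow rack lies loose on the ribbed rubber mat. Its brake is hidden inside one end, both ends look alike, so lift it and feel which end is heavy, then set it down gently, without dropping or banging it, in the empty middle notch of the sloping roller rack: heavy end down the slope and right up against the foot stop. Let go, then fold the keeper bar all the way down over the racked rollers, leaving the racked rollers and everything else on the bench where they are.

Things in the scene. Friction and masses are not known exactly. Their poses are not given: they have to be found in the camera images.
- roller: loose brake roller: plain zinc-plated tube, diameter 44, length 170 mm, with a 10 mm axle stub 12 mm long at each end (194 over all), 0.7 kg. Origin on its axis at mid-length, x along the axis. A brake inside one end puts the balance point about 32 mm off mid-length; which end differs from run to run and shows neither in the looks nor in x. Lifted at mid-length that end pulls down with 0.2 N m.
- mat: flat rubber mat, 230 x 200 x 3 mm, origin at the centre of its underside, y along the roller. Two ribs 7 mm high, 6 mm wide and 26 mm apart keep the roller from rolling, wholly under the tube; it lies level along them, its axis 30 mm above the bench, roughly crosswise to the robot; the mat is left or right of the rack. A light grip lets the lifted roller dip at its heavy end; a firm one (40 N) holds it straight.
- rack_seat (a point): middle notch of the fixed blue steel rack: where the roller's origin lies when it is fully seated against the foot stop, 95 mm above the bench. x points up the slope (22 degrees above level), roughly away from the robot; y to the rack's left; z square to the slope, up and leaning towards the robot. Racked rollers lie 85 mm to either side.
- rack: fixed rack of blue steel sheet; origin at the centre of its 270 x 242 mm base, x from the low end (nearer the robot) to the high end, y to its left. White plastic liners on saddles and foot stop are slippery: a roller let go a little up the slope slides down to the stop by itself. The stop plate is square to the slope, its face 97 mm down from rack_seat, its top 7 mm above the roller's axis.
- lower_saddle: lower cross saddle of the rack, a bent steel strip 12 mm wide, plastic-lined, with three 120 degree V notches whose tops lie 12 mm below the roller's axis; origin on the middle notch's roller axis, 55 mm down the slope from rack_seat, same axes. Between the two saddles nothing stands higher than 45 mm below the axis.
- upper_saddle: upper cross saddle, same form; origin on the middle notch's roller axis, 55 mm up the slope from rack_seat, same axes. With the heavy end low it carries about a fifth of the roller's weight (1.4 N), the wrong way round about four fifths (5 to 6 N).
- keeper (a joint): hinge angle (rad) of the keeper, a U-shaped steel bar hinged across the rack's far, upper end: 0 = fully down, its cross bar 5 mm clear above the upper ends of the rollers; 1.4 to 1.75 at the start = standing up and leaning back, away from the robot. Stiff: it stays where it is left and takes about 4 N at the bar to move.
- keeper_bar (a point): middle of the keeper's round cross bar, 12 mm thick here, 248 mm long, along the rack's y. It swings over the top and down towards the robot, at 76 mm from keeper_hinge; height above the bench 185 to 195 mm when open, 148 mm when fully down, then 62 mm up the slope from rack_seat and 32 mm square above it.
- keeper_hinge (a point): middle of the keeper's level hinge axis, which runs along the rack's y; 121 mm above the bench, 118 mm up the slope from rack_seat and 20 mm square below it
- stored_left: the brake roller already racked in the left notch (same size and look as the loose one); leave it in place
- stored_right: the brake roller already racked in the right notch; leave it in place
- bracket_mat: stamped metal angle bracket, 46 x 34 mm, 26 mm high, lying on the mat beyond the roller; origin at the centre of its underside
- bracket_bench: larger stamped angle bracket, 55 x 41 mm, 31 mm high, on the bench beyond the rack; origin at the centre of its underside
- skate_wheel: single yellow track wheel lying flat, 48 mm across, 19 mm high, beyond the rack; origin at the centre of its underside
- wrench: steel wrench, 190 mm, lying at the back of the bench, left
- grease: round grease jar, 64 mm across, 75 mm high, standing in the middle at the back; origin at the centre of its underside
- rubber_mallet: mallet with wooden handle and black rubber head, about 245 mm long, lying at the back of the bench, right
Mind the look-alikes: they are no part of the job. What is shaped like the roller but yellow is not meant.

How it is judged:
By the outcome, as a careful person would: the job done as asked, in the order asked, and still so for the second after the job is handed in, with the robot touching nothing.
It also fails if it takes over 61 s, if anything falls off the work surface, if the arm or the gripper's body presses on something with over 40 N, if the wrist force passes 120 N, or if a joint passes its speed limit or range.

## Working session

There is one attempt and no reset: what is moved stays moved. The work goes in short steps, Python scripts to look and compute and a shell command to move; the robot and the scene stay as the last step left them, time stands still between calls to the robot, and variables do not carry over. Pictures are saved under pics/ and viewed, and the job is handed in when it is done.

```bash
mkdir -p pics; cat > h.py <<'E'
import numpy as np, cv2
from bench import arm
from scipy.spatial.transform import Rotation as Rn
def Rq(q): return Rn.from_quat([q[1],q[2],q[3],q[0]])
def save(p,n): cv2.imwrite('pics/'+n,cv2.cvtColor(p['color'],cv2.COLOR_RGB2BGR))
def ray(p,xy):
    K=np.array(p['camera_matrix']);d=np.array([(xy[0]-K[0,2])/K[0,0],(xy[1]-K[1,2])/K[1,1]])
    u=d.copy()
    for _ in range(20): u=d/(1+p['k1']*(u@u))
    R=np.array(p['R']);t=np.array(p['t']);
    return -R.T@t, R.T@np.array([u[0],u[1],1.])
def atz(p,xy,z):
    o,d=ray(p,xy);return o+d*(z-o[2])/d[2]
def atd(p,xy):
    c,r=int(round(xy[0])),int(round(xy[1]));z=p['range_z'][max(r-1,0):r+2,max(c-1,0):c+2];z=z[z>0]
    o,d=ray(p,xy);return o+d*np.median(z) if len(z) else None
def proj(p,X):
    K=np.array(p['camera_matrix']);c=np.array(p['R'])@np.array(X)+np.array(p['t']);u=c[:2]/c[2];u=u*(1+p['k1']*(u@u))
    return K[:2,:2]@u+K[:2,2]
def cloud(p):
    H,W=p['range_z'].shape;K=np.array(p['camera_matrix'])
    g=np.stack(np.meshgrid(np.arange(W),np.arange(H)),-1).reshape(-1,2).astype(float)
    d=(g-K[:2,2])/[K[0,0],K[1,1]];u=d.copy()
    for _ in range(20): u=d/(1+p['k1']*(u**2).sum(1,keepdims=True))
    z=p['range_z'].reshape(-1,1);c=np.hstack([u*z,z]);X=(c-np.array(p['t']))@np.array(p['R'])
    X[z[:,0]<=0]=np.nan
    return X.reshape(H,W,3)
def st():
    s=arm.get_state();print('t',round(s['time'],2),'p',np.round(s['tool_pos'],4),'R',np.round(Rq(s['tool_rot']).as_matrix(),3).tolist(),'F',np.round(s['contact_force'],2),'M',np.round(s['wrist_torque'],3),'w',round(s['gripper_width'],3));return s
E
python3 - <<'E'
from h import *
s=st();print(s['joint_pos'])
for n in('scene','top'):
    p=arm.snapshot(n);save(p,n+'0.png');print(n,np.round(p['t'],3),np.round(p['R'],2).tolist(),p['k1'],p['camera_matrix'])
    for t in ('roller','mat','rack_seat','lower_saddle','upper_saddle','keeper_bar','keeper_hinge','stored_left','stored_right','bracket_mat'):
        m=arm.mark_of(p,t)
        print(t,[(np.round(a['xy'],1).tolist(),round(a['score'],2)) for a in m[:4]])
E
```

```text
t 0.0 p [0.2118 0.507  0.2043] R [[-0.923, 0.386, -0.001], [0.386, 0.923, -0.002], [0.0, -0.002, -1.0]] F [-0.17  0.74 -0.71] M [0.047 0.054 0.002] w 1.0
[ 1.07190745e+00  8.79509596e-02  1.37225510e+00 -1.71688383e-05
  1.68359287e+00 -1.03081729e-01]
scene [ 0.403 -0.184  1.294] [[-0.79, 0.62, -0.0], [0.53, 0.67, -0.51], [-0.32, -0.41, -0.86]] -0.0338989495858003 [[461.14908974   0.         289.62652415]
 [  0.         461.14908974 220.02795861]
 [  0.           0.           1.        ]]
roller [([317.6, 116.6], 0.86), ([148.3, 207.4], 0.68), ([233.6, 147.1], 0.61)]
mat [([236.2, 159.8], 0.9), ([268.6, 349.3], 0.69)]
rack_seat [([293.4, 231.7], 0.65)]
lower_saddle [([318.6, 224.9], 0.82), ([295.1, 232.5], 0.56)]
upper_saddle [([274.1, 233.3], 0.94)]
keeper_bar [([233.4, 232.6], 0.76)]
keeper_hinge [([247.2, 247.9], 0.88)]
stored_left [([314.9, 262.2], 0.84)]
stored_right [([280.0, 202.8], 0.63)]
bracket_mat []
top [-0.023  0.49   1.156] [[0.01, -1.0, -0.01], [-1.0, -0.0, -0.08], [0.08, 0.01, -1.0]] -0.050087109952138796 [[455.92276502   0.         283.21067816]
 [  0.         455.92276502 197.94077635]
 [  0.           0.           1.        ]]
roller [([390.0, 319.4], 0.91), ([406.6, 218.2], 0.73)]
mat [([406.6, 216.8], 0.94)]
rack_seat [([272.9, 196.4], 0.64)]
lower_saddle [([283.5, 129.4], 0.66), ([271.5, 211.7], 0.62)]
upper_saddle [([281.5, 175.8], 0.98)]
keeper_bar [([282.5, 127.4], 0.72), ([393.7, 186.5], 0.22)]
keeper_hinge [([273.6, 214.7], 0.73), ([284.4, 148.1], 0.61)]
stored_left [([240.1, 187.7], 0.93)]
stored_right [([311.3, 200.3], 0.69)]
bracket_mat [([394.6, 187.1], 0.7)]
```

View pics/scene0.png

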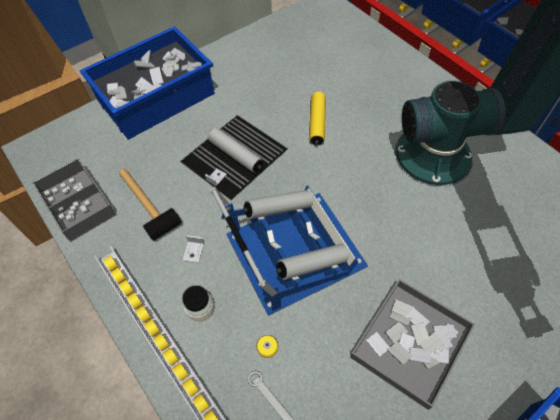

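View pics/top0.png

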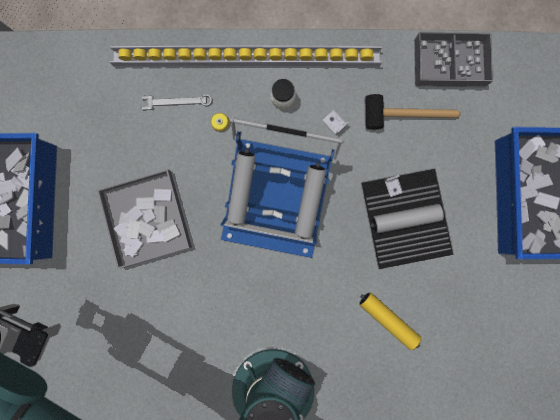

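```bash
python3 - <<'E'
from h import *
p=arm.snapshot('top');X=cloud(p)
img=cv2.cvtColor(p['color'],cv2.COLOR_RGB2BGR)
def cyl(X,mask,r=0.022):
    P=X[mask];P=P[~np.isnan(P).any(1)]
    from scipy.optimize import least_squares
    c=P.mean(0);u=np.linalg.svd(P-c)[2][0]
    if u[0]<0:u=-u
    # params: center offset perpendicular, direction
    def f(v):
        a=c+np.array([0,0,-r])+v[:3];d=u+v[3:];d/=np.linalg.norm(d);q=P-a
        return np.r_[np.linalg.norm(q-np.outer(q@d,d),axis=1)-r,0.1*v[:3]@u,(np.linalg.norm(u+v[3:])-1)]
    s=least_squares(f,np.zeros(6),loss='soft_l1',f_scale=.002)
    a=c+np.array([0,0,-r])+s.x[:3];d=u+s.x[3:];d/=np.linalg.norm(d)
    t=(P-a)@d; lo,hi=np.percentile(t,[.5,99.5])
    print('n',len(P),'mid',np.round(a+d*(lo+hi)/2,4),'dir',np.round(d,4),'len',round(hi-lo,4),'rms',np.sqrt(np.mean(s.fun[:-2]**2)))
    return a+d*(lo+hi)/2,d
def region(c0,c1,r0,r1,zmin,zmax=1):
    m=np.zeros(X.shape[:2],bool);m[r0:r1,c0:c1]=1
    return m&(X[...,2]>zmin)&(X[...,2]<zmax)
print('bench z',np.nanmedian(X[270:300,150:230,2]), 'mat',np.nanmedian(X[240:262,385:440,2]))
cyl(X,region(366,448,200,240,.03))
g=cv2.cvtColor(img,cv2.COLOR_BGR2HSV)
grey=(g[...,1]<70)&(g[...,2]>90)
L=cyl(X,region(222,262,150,228,.07)&grey);Rr=cyl(X,region(295,332,160,240,.07)&grey)
print(proj(p,(L[0]+Rr[0])/2),(L[0]+Rr[0])/2, np.linalg.norm(L[0]-Rr[0]))
big=cv2.resize(img[110:280,200:460],None,fx=3,fy=3,interpolation=cv2.INTER_CUBIC);cv2.imwrite('pics/crop1.png',big)
# keeper
for xy in [(288,131),(240,122),(335,141)]: print(xy,atd(p,xy))
z=X[...,2]
E
```

```text
bench z 0.00027887417071583267 mat 0.002958618444173265
n 1206 mid [ 0.441  -0.3385  0.0287] dir [ 0.1869 -0.9824  0.0037] len 0.1861 rms 0.0030583896021850934
n 1141 mid [0.509  0.0812 0.0946] dir [ 0.9102 -0.1749  0.3753] len 0.1703 rms 0.0022449933960703604
n 1204 mid [ 0.4781 -0.086   0.0949] dir [ 0.9097 -0.1732  0.3773] len 0.1689 rms 0.0024674667623057044
[275.42168328 194.22128875] [ 0.49354142 -0.00242558  0.09477398] 0.17005939605181186
(288, 131) [ 0.62459587 -0.03185399  0.1999805 ]
(240, 122) [0.64492954 0.0745509  0.19830662]
(335, 141) [ 0.60349526 -0.135758    0.1961168 ]
```

View pics/crop1.png

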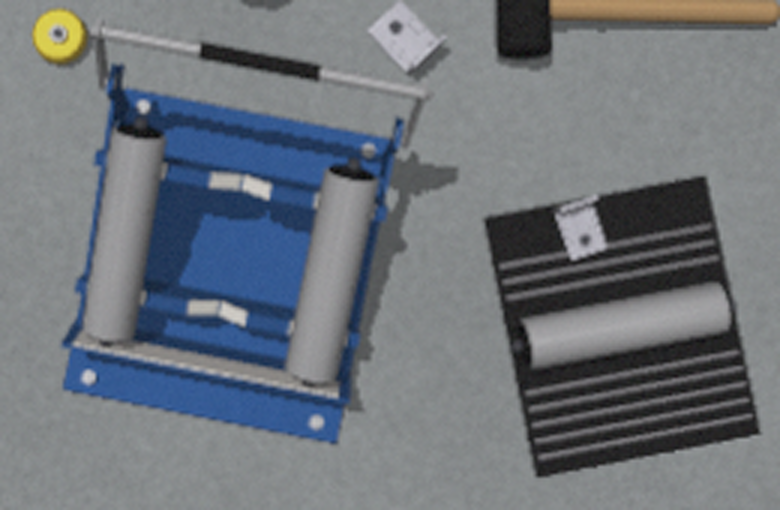

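```bash
cat >> h.py <<'E'
def plan(tp,tR,n,grip,state=None,show=True):
    s=state or arm.get_state();p0=np.array(s['tool_pos']);R0=Rq(s['tool_rot']);R1=Rn.from_matrix(tR) if not isinstance(tR,Rn) else tR
    w=(R0.inv()*R1).as_rotvec();rows=[]
    for i in range(n):
        Ri=R0*Rn.from_rotvec(w*i/n)
        rows.append(np.r_[Ri.inv().apply((np.array(tp)-p0)/n)/.04, w/n/.12,grip])
    m=np.abs(np.array(rows)[:,:6]).max()
    print('max share',round(m,2));print('['+','.join('['+','.join('%.2f'%v for v in r)+']' for r in rows)+']')
def down(yaw):  # tool x at world yaw, z down
    x=np.array([np.cos(yaw),np.sin(yaw),0]);z=np.array([0,0,-1.]);return np.c_[x,np.cross(z,x),z]
E
python3 - <<'E'
from h import *
p=arm.snapshot('top');X=cloud(p)
m=np.zeros(X.shape[:2],bool);m[195:245,360:455]=1
P=X[m&(X[...,2]>.042)&(X[...,2]<.07)]
d=np.array([.1869,-.9824]);
c=P[:,:2].mean(0);u=np.linalg.svd(P[:,:2]-c)[2][0];u*=np.sign(u[0]);
t=(P[:,:2]-c)@u;n=np.array([-u[1],u[0]]);print(u,np.degrees(np.arctan2(u[1],u[0])),c,t.min(),t.max(),'mid',c+u*(t.min()+t.max())/2,P[:,2].max())
q=(P[:,:2]-c)@n;print(q.min(),q.max())
import sys
plan([.425,-.33,.20],down(1.759),22,-1)
E
```

```text
[ 0.19125224 -0.98154092] -78.97412735788329 [ 0.44066708 -0.33668046] -0.08654292512131115 0.08944949794832749 mid [ 0.44094503 -0.33810692] 0.057294584667098095
-0.020138618197974262 0.019527364339446997
max share 0.98
[[-0.59,-0.78,0.01,0.00,-0.00,0.37,-1.00],[-0.62,-0.76,0.01,0.00,-0.00,0.37,-1.00],[-0.66,-0.73,0.01,0.00,-0.00,0.37,-1.00],[-0.69,-0.70,0.01,0.00,-0.00,0.37,-1.00],[-0.72,-0.67,0.01,0.00,-0.00,0.37,-1.00],[-0.75,-0.63,0.01,0.00,-0.00,0.37,-1.00],[-0.78,-0.60,0.01,0.00,-0.00,0.37,-1.00],[-0.80,-0.56,0.01,0.00,-0.00,0.37,-1.00],[-0.83,-0.53,0.01,0.00,-0.00,0.37,-1.00],[-0.85,-0.49,0.01,0.00,-0.00,0.37,-1.00],[-0.87,-0.45,0.01,0.00,-0.00,0.37,-1.00],[-0.89,-0.41,0.01,0.00,-0.00,0.37,-1.00],[-0.91,-0.37,0.01,0.00,-0.00,0.37,-1.00],[-0.92,-0.33,0.01,0.00,-0.00,0.37,-1.00],[-0.94,-0.29,0.01,0.00,-0.00,0.37,-1.00],[-0.95,-0.25,0.01,0.00,-0.00,0.37,-1.00],[-0.96,-0.20,0.01,0.00,-0.00,0.37,-1.00],[-0.97,-0.16,0.01,0.00,-0.00,0.37,-1.00],[-0.98,-0.12,0.01,0.00,-0.00,0.37,-1.00],[-0.98,-0.07,0.01,0.00,-0.00,0.37,-1.00],[-0.98,-0.03,0.01,0.00,-0.00,0.37,-1.00],[-0.98,0.02,0.01,0.00,-0.00,0.37,-1.00]]
```

```bash
python3 -m handwheel '[[-0.6,-0.78,0,0,0,0.37,-1],[-0.62,-0.76,0,0,0,0.37,-1],[-0.66,-0.73,0,0,0,0.37,-1],[-0.69,-0.7,0,0,0,0.37,-1],[-0.72,-0.67,0,0,0,0.37,-1],[-0.75,-0.63,0,0,0,0.37,-1],[-0.78,-0.6,0,0,0,0.37,-1],[-0.8,-0.56,0,0,0,0.37,-1]]'
python3 -m handwheel '[[-0.83,-0.53,0,0,0,0.37,-1],[-0.85,-0.49,0,0,0,0.37,-1],[-0.87,-0.45,0,0,0,0.37,-1],[-0.89,-0.41,0,0,0,0.37,-1],[-0.91,-0.37,0,0,0,0.37,-1],[-0.92,-0.33,0,0,0,0.37,-1],[-0.94,-0.29,0,0,0,0.37,-1],[-0.95,-0.25,0,0,0,0.37,-1]]'
python3 -c "
from h import *
st();plan([.425,-.33,.20],down(1.763),6,-1)"
```

```text
time: 2.0
tool_pos: [0.2903, 0.2017, 0.2057]
tool_rot: [0.0, 0.367, 0.93, 0.0]
contact_force: [-0.2, -0.2, 0.2]
gripper_width: 0.999
time: 2.8
tool_pos: [0.3692, -0.1026, 0.2058]
tool_rot: [0.001, 0.526, 0.85, 0.0]
contact_force: [-0.3, 0.1, -0.1]
gripper_width: 1.001
t 2.8 p [ 0.3692 -0.1026  0.2058] R [[-0.446, 0.895, 0.001], [0.895, 0.446, -0.0], [-0.001, 0.001, -1.0]] F [-0.25  0.13 -0.08] M [-0.013  0.041  0.009] w 1.001
max share 0.98
[[-0.95,-0.21,0.02,0.00,0.00,0.38,-1.00],[-0.96,-0.17,0.02,0.00,0.00,0.38,-1.00],[-0.97,-0.13,0.02,0.00,0.00,0.38,-1.00],[-0.97,-0.08,0.02,0.00,0.00,0.38,-1.00],[-0.97,-0.04,0.02,0.00,0.00,0.38,-1.00],[-0.98,0.00,0.02,0.00,0.00,0.38,-1.00]]
```

```bash
python3 -m handwheel '[[-0.95,-0.2,0.02,0,0,0.38,-1],[-0.96,-0.17,0.02,0,0,0.38,-1],[-0.97,-0.13,0.02,0,0,0.38,-1],[-0.97,-0.08,0.02,0,0,0.38,-1],[-0.97,-0.04,0.02,0,0,0.38,-1],[-0.98,0,0.02,0,0,0.38,-1],[0,0,0,0,0,0,-1]]'
python3 - <<'E'
from h import *
st();p=arm.snapshot('wrist');save(p,'w1.png');X=cloud(p)
t=arm.mark_of(p,'roller');print(t)
for a in t[:2]: print(atz(p,a['xy'],.03))
P=X[(X[...,2]>.042)&(X[...,2]<.065)];P=P[np.linalg.norm(P[:,:2]-[.441,-.338],axis=1)<.12]
c=P[:,:2].mean(0);u=np.linalg.svd(P[:,:2]-c)[2][0];u*=np.sign(u[0]);t=(P[:,:2]-c)@u;q=(P[:,:2]-c)@[-u[1],u[0]]
print(len(P),u,np.arctan2(u[1],u[0])+np.pi,'mid',c+u*(t.min()+t.max())/2,t.max()-t.min(),q.min(),q.max(),P[:,2].max())
E
```

```text
time: 3.5
tool_pos: [0.4255, -0.3316, 0.199]
tool_rot: [-0.001, 0.638, 0.77, -0.0]
contact_force: [0.1, -0.3, -1.0]
gripper_width: 1.0
t 3.5 p [ 0.4255 -0.3316  0.199 ] R [[-0.185, 0.983, -0.002], [0.983, 0.185, 0.0], [0.001, -0.002, -1.0]] F [ 0.07 -0.26 -1.01] M [-0.043  0.07   0.005] w 1.0
[{'xy': [293.7, 199.6], 'score': 0.81}, {'xy': [60.1, 112.6], 'score': 0.74}, {'xy': [549.7, 77.6], 'score': 0.38}]
[ 0.44092966 -0.33941304  0.03      ]
[ 0.18587512 -0.29403444  0.03      ]
5401 [ 0.19279334 -0.98123938] 1.7648044330284527 mid [ 0.43822845 -0.34195963] 0.17421845126290564 -0.01802869938434689 0.0187280060387894 0.05330217077198483
```

View pics/w1.png

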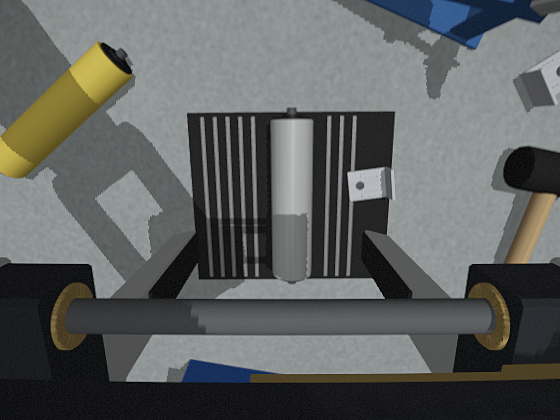

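```bash
python3 -c "
from h import *
s=arm.get_state();plan([.4402,-.3395,.10],down(1.7645),4,-.36)
s=dict(s);s['tool_pos']=np.array([.4402,-.3395,.10]);R=Rn.from_matrix(down(1.7645)).as_quat();s['tool_rot']=[R[3],*R[:3]];plan([.4402,-.3395,.014],down(1.7645),4,-.36,s)"
```

```text
max share 0.62
[[-0.09,0.08,0.62,-0.00,-0.00,-0.01,-0.36],[-0.09,0.08,0.62,-0.00,-0.00,-0.01,-0.36],[-0.09,0.08,0.62,-0.00,-0.00,-0.01,-0.36],[-0.09,0.08,0.62,-0.00,-0.00,-0.01,-0.36]]
max share 0.54
[[0.00,0.00,0.54,0.00,0.00,0.00,-0.36],[0.00,0.00,0.54,0.00,0.00,0.00,-0.36],[0.00,0.00,0.54,0.00,0.00,0.00,-0.36],[0.00,0.00,0.54,0.00,0.00,0.00,-0.36]]
```

```bash
python3 -m handwheel '[[-0.09,0.08,0.62,0,0,-0.01,-0.36],[-0.09,0.08,0.62,0,0,-0.01,-0.36],[-0.09,0.08,0.62,0,0,-0.01,-0.36],[-0.09,0.08,0.62,0,0,-0.01,-0.36],[0,0,0,0,0,0,-0.36]]'
python3 - <<'E'
from h import *
st();p=arm.snapshot('wrist');save(p,'w2.png')
for z in (.03,.052):print([proj(p,[.4402+a*.1928,-.3395-a*.981,z]).round() for a in (-.085,0,.085)])
X=cloud(p);P=X[(X[...,2]>.042)&(X[...,2]<.065)];P=P[np.linalg.norm(P[:,:2]-[.441,-.338],axis=1)<.12]
c=P[:,:2].mean(0);u=np.linalg.svd(P[:,:2]-c)[2][0];u*=np.sign(u[0]);t=(P[:,:2]-c)@u;q=(P[:,:2]-c)@[-u[1],u[0]]
print(len(P),u,np.arctan2(u[1],u[0])+np.pi,'mid',c+u*(t.min()+t.max())/2,t.max()-t.min(),q.min(),q.max(),P[:,2].max())
E
```

```text
time: 4.1
tool_pos: [0.4391, -0.3363, 0.0979]
tool_rot: [-0.004, 0.634, 0.773, 0.0]
contact_force: [-0.5, 0.3, -0.7]
gripper_width: 0.683
t 4.1 p [ 0.4391 -0.3363  0.0979] R [[-0.196, 0.981, -0.005], [0.981, 0.196, 0.006], [0.006, -0.004, -1.0]] F [-0.48  0.32 -0.73] M [-0.056  0.089  0.04 ] w 0.683
[array([283., 105.]), array([282., 219.]), array([281., 317.])]
[array([283., 103.]), array([282., 227.]), array([281., 332.])]
9258 [ 0.19356739 -0.98108698] 1.7655933387424154 mid [ 0.43583635 -0.32814373] 0.14630955674652368 -0.018409100415323752 0.01840172267359328 0.053283233349146225
```

View pics/w2.png

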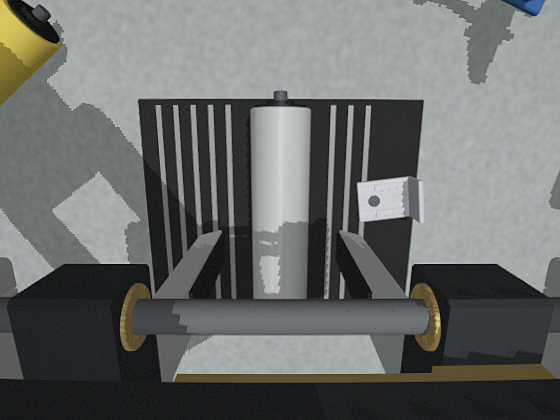

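```bash
python3 -m handwheel '[[-0.02,0.02,0.5,0,0,0,-0.36],[-0.02,0.0,0.5,0,0,0,-0.36],[-0.02,0,0.5,0,0,0,-0.36],[-0.02,0,0.45,0,0,0,-0.36],[0,0,0.1,0,0,0,-0.36],[0,0,0,0,0,0,-0.36]]'
python3 -c "
from h import *
st()"
```

```text
time: 4.75
tool_pos: [0.4427, -0.3423, 0.0207]
tool_rot: [0.001, 0.634, 0.773, 0.0]
contact_force: [0.4, 0.3, 0.3]
gripper_width: 0.681
t 4.75 p [ 0.4427 -0.3423  0.0207] R [[-0.195, 0.981, 0.001], [0.981, 0.195, -0.001], [-0.001, 0.001, -1.0]] F [0.35 0.26 0.25] M [-0.04   0.035  0.012] w 0.681
```

```bash
python3 -m handwheel '[[0.08,-0.05,0.13,0,0,0,-0.36],[0,0,0,0,0,0,-0.36]]'
python3 -c "
from h import *
st()"
python3 -m handwheel '[[0,0,0,0,0,0,1],[0,0,0,0,0,0,1],[0,0,0,0,0,0,1],[0,0,0,0,0,0,1],[0,0,0,0,0,0,1],[0,0,0,0,0,0,1]]'
python3 -c "
from h import *
st()"
```

```text
time: 4.95
tool_pos: [0.4398, -0.3396, 0.0151]
tool_rot: [0.001, 0.635, 0.773, 0.0]
contact_force: [-0.1, -0.5, -0.5]
gripper_width: 0.681
t 4.95 p [ 0.4398 -0.3396  0.0151] R [[-0.195, 0.981, 0.001], [0.981, 0.195, -0.001], [-0.001, 0.001, -1.0]] F [-0.12 -0.5  -0.51] M [-0.021  0.045 -0.007] w 0.681
time: 5.55
tool_pos: [0.4395, -0.3401, 0.0146]
tool_rot: [-0.0, 0.635, 0.773, -0.0]
contact_force: [-2.3, 0.4, 3.3]
gripper_width: 0.462
t 5.55 p [ 0.4395 -0.3401  0.0146] R [[-0.195, 0.981, -0.0], [0.981, 0.195, -0.0], [-0.0, -0.0, -1.0]] F [-2.33  0.44  3.29] M [-0.091  0.525  0.055] w 0.462
```

```bash
python3 -m handwheel '[[0,0,-0.1,0,0,0,1],[0,0,-0.1,0,0,0,1],[0,0,-0.1,0,0,0,1],[0,0,-0.1,0,0,0,1],[0,0,0,0,0,0,1],[0,0,0,0,0,0,1]]'
python3 -c "
from h import *
st();p=arm.snapshot('wrist');save(p,'w3.png');p=arm.snapshot('scene');save(p,'s3.png');im=cv2.imread('pics/s3.png')[80:220,150:330];cv2.imwrite('pics/s3c.png',cv2.resize(im,None,fx=4,fy=4));st()"
```

```text
time: 6.15
tool_pos: [0.4397, -0.3398, 0.0302]
tool_rot: [0.0, 0.635, 0.773, -0.0]
contact_force: [0.2, -0.5, -6.7]
gripper_width: 0.459
t 6.15 p [ 0.4397 -0.3398  0.0302] R [[-0.195, 0.981, 0.0], [0.981, 0.195, -0.0], [-0.0, 0.0, -1.0]] F [ 0.24 -0.48 -6.72] M [-0.226  0.027  0.028] w 0.459
t 6.25 p [ 0.4396 -0.3397  0.0301] R [[-0.195, 0.981, -0.0], [0.981, 0.195, 0.0], [0.0, -0.0, -1.0]] F [-0.24 -0.01 -6.27] M [-0.22   0.053  0.047] w 0.459
```

View pics/w3.png

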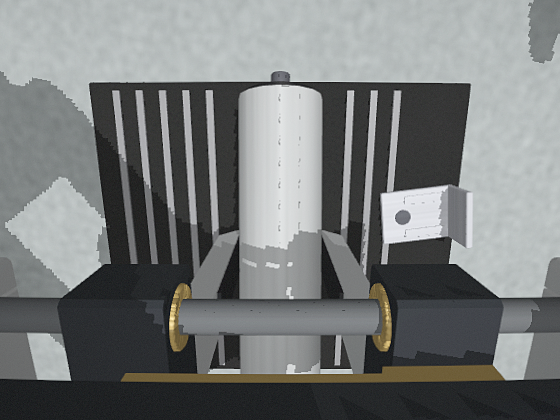

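View pics/s3c.png

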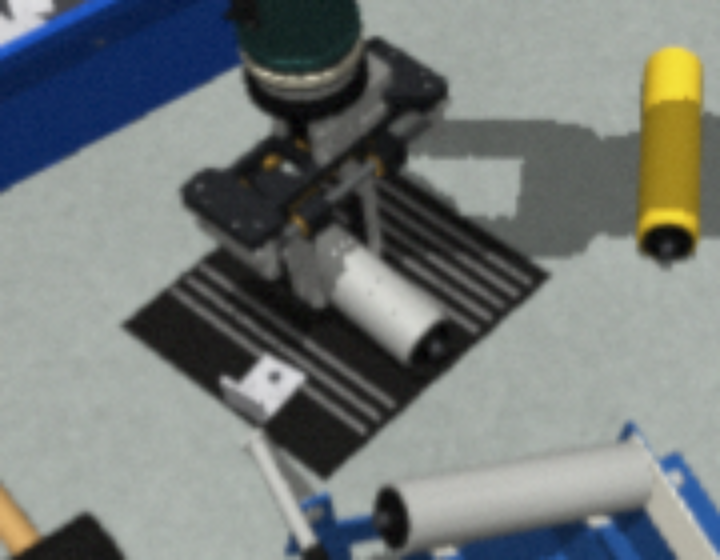

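```bash
cat >> h.py <<'E'
def ridge(p,c,d,half=.1):
    "height profile of the ridge of a roughly-level tube along horizontal unit d near c"
    X=cloud(p).reshape(-1,3);X=X[~np.isnan(X).any(1)];v=X[:,:2]-c;d=np.array(d);t=v@d;q=v@[-d[1],d[0]]
    m=(abs(t)<half)&(abs(q)<.006)
    for a in np.arange(-half,half,.01):
        k=m&(t>=a)&(t<a+.01)
        if k.sum()>3: print('%.3f: z med %.4f n %d'%(a+.005,np.median(X[k,2]),k.sum()),end=' | ')
    print()
E
python3 - <<'E'
from h import *
for n in('wrist','scene'):
    p=arm.snapshot(n);print(n);ridge(p,[.4397,-.3398],[-.193,.981])
E
```

```text
wrist
-0.045: z med 0.0739 n 453 | -0.035: z med 0.0722 n 501 | -0.025: z med 0.0723 n 12 | -0.015: z med 0.0676 n 142 | -0.005: z med 0.0666 n 524 | 0.005: z med 0.0647 n 537 | 0.015: z med 0.1522 n 1080 | 0.025: z med 0.1605 n 5114 | 0.035: z med 0.0591 n 546 | 0.045: z med 0.0572 n 571 | 0.055: z med 0.0553 n 581 | 0.065: z med 0.0535 n 570 | 0.075: z med 0.0516 n 572 | 0.085: z med 0.0498 n 425 | 0.095: z med 0.0301 n 221 | 
scene
-0.035: z med 0.4055 n 8 | -0.025: z med 0.4129 n 12 | -0.015: z med 0.4162 n 18 | -0.005: z med 0.4170 n 35 | 0.005: z med 0.4176 n 35 | 0.015: z med 0.4152 n 38 | 0.025: z med 0.1749 n 86 | 0.035: z med 0.2650 n 156 | 0.045: z med 0.0568 n 16 | 0.055: z med 0.0544 n 16 | 0.065: z med 0.0523 n 14 | 0.075: z med 0.0575 n 33 | 0.085: z med 0.3862 n 126 | 0.095: z med 0.3973 n 233 |
```

```bash
python3 -m handwheel '[[0,0,0.08,0,0,0,1],[0,0,0.08,0,0,0,1],[0,0,0.08,0,0,0,1],[0,0,0.08,0,0,0,1],[0,0,0.04,0,0,0,1],[0,0,0,0,0,0,1]]'
python3 -c "
from h import *
st();p=arm.snapshot('wrist');ridge(p,[.4397,-.3398],[-.193,.981])"
```

```text
time: 6.95
tool_pos: [0.44, -0.3402, 0.0161]
tool_rot: [0.001, 0.635, 0.773, -0.0]
contact_force: [-0.2, -2.4, -0.9]
gripper_width: 0.459
t 6.95 p [ 0.44   -0.3402  0.0161] R [[-0.194, 0.981, 0.001], [0.981, 0.194, -0.001], [-0.001, 0.001, -1.0]] F [-0.21 -2.42 -0.94] M [-0.53   0.081  0.045] w 0.459
-0.055: z med 0.0516 n 283 | -0.045: z med 0.0516 n 390 | -0.035: z med 0.0516 n 235 | -0.015: z med 0.0513 n 219 | -0.005: z med 0.0512 n 488 | 0.005: z med 0.0511 n 519 | 0.015: z med 0.1387 n 1078 | 0.025: z med 0.1464 n 5118 | 0.035: z med 0.0509 n 577 | 0.045: z med 0.0508 n 603 | 0.055: z med 0.0507 n 638 | 0.065: z med 0.0507 n 674 | 0.075: z med 0.0506 n 696 | 0.085: z med 0.0468 n 484 | 0.095: z med 0.0327 n 251 |
```

```bash
python3 -m handwheel '[[0,0,0,0,0,0,-0.36],[0,0,0,0,0,0,-0.36],[0,0,0,0,0,0,-0.36],[0.4,0,0,0,0,0,-0.36],[0.4,0,0,0,0,0,-0.36],[0,0,0,0,0,0,-0.36]]'
python3 -c "
from h import *
st();p=arm.snapshot('wrist');ridge(p,[.4397,-.3398],[-.193,.981],.12)"
```

```text
time: 7.6
tool_pos: [0.4327, -0.3054, 0.0155]
tool_rot: [-0.001, 0.634, 0.773, 0.0]
contact_force: [-0.4, -0.7, 0.8]
gripper_width: 0.677
t 7.6 p [ 0.4327 -0.3054  0.0155] R [[-0.196, 0.981, -0.001], [0.981, 0.196, 0.002], [0.002, -0.001, -1.0]] F [-0.36 -0.69  0.77] M [-0.097  0.019  0.037] w 0.677
-0.025: z med 0.0507 n 76 | -0.015: z med 0.0508 n 403 | -0.005: z med 0.0509 n 410 | 0.005: z med 0.0512 n 43 | 0.025: z med 0.0508 n 435 | 0.035: z med 0.0507 n 487 | 0.045: z med 0.0507 n 528 | 0.055: z med 0.1470 n 4515 | 0.065: z med 0.1278 n 1708 | 0.075: z med 0.0507 n 598 | 0.085: z med 0.0396 n 670 | 0.095: z med 0.0006 n 439 | 0.105: z med 0.0000 n 378 | 0.115: z med 0.0001 n 410 |
```

```bash
python3 -m handwheel '[[-0.06,0,0,0,0,0,-0.36],[0,0,0,0,0,0,1],[0,0,0,0,0,0,1],[0,0,0,0,0,0,1],[0,0,0,0,0,0,1],[0,0,0,0,0,0,1]]'
python3 -m handwheel '[[0,0,-0.1,0,0,0,1],[0,0,-0.2,0,0,0,1],[0,0,-0.2,0,0,0,1],[0,0,-0.2,0,0,0,1],[0,0,-0.2,0,0,0,1],[0,0,0,0,0,0,1]]'
python3 -c "
from h import *
s=st();p=arm.snapshot('wrist');ridge(p,[.4397,-.3398],[-.193,.981],.12)"
```

```text
time: 8.25
tool_pos: [0.4338, -0.3111, 0.0158]
tool_rot: [-0.0, 0.635, 0.773, -0.0]
contact_force: [-0.7, 0.6, 0.7]
gripper_width: 0.46
time: 8.85
tool_pos: [0.4349, -0.3116, 0.0538]
tool_rot: [0.002, 0.635, 0.773, -0.0]
contact_force: [0.8, -0.1, -6.5]
gripper_width: 0.462
t 8.85 p [ 0.4349 -0.3116  0.0538] R [[-0.195, 0.981, 0.003], [0.981, 0.195, -0.002], [-0.003, 0.002, -1.0]] F [ 0.82 -0.11 -6.5 ] M [-0.114 -0.01  -0.014] w 0.462
-0.025: z med 0.0890 n 328 | -0.015: z med 0.0890 n 390 | -0.005: z med 0.0891 n 181 | 0.015: z med 0.0887 n 271 | 0.025: z med 0.0887 n 482 | 0.035: z med 0.0887 n 514 | 0.045: z med 0.1759 n 1097 | 0.055: z med 0.1842 n 5107 | 0.065: z med 0.0885 n 579 | 0.075: z med 0.0884 n 625 | 0.085: z med 0.0772 n 601 | 0.095: z med 0.0007 n 341 | 0.105: z med 0.0000 n 253 | 0.115: z med 0.0001 n 274 |
```

```bash
python3 - <<'E'
from h import *
s=arm.get_state();T=np.array(s['tool_pos']);R=Rq(s['tool_rot']).as_matrix()
for n in('wrist','top'):
    p=arm.snapshot(n);X=cloud(p).reshape(-1,3);X=X[~np.isnan(X).any(1)];L=(X-T)@R
    m=(abs(L[:,1])<.012)&(L[:,2]<-.019-.015)&(L[:,2]>-.019-.026)
    t=L[m,0];print(n,m.sum(),np.percentile(t,[0,.5,1,99,99.5,100]).round(4))
print(s['joint_pos'])
# slope frame
u=np.array([.910,-.174,.3763]);u/=np.linalg.norm(u);y=np.cross([0,0,1],u);y/=np.linalg.norm(y);z=np.cross(u,y);print(u,y,z,np.degrees(np.arcsin(u[2])))
E
```

```text
wrist 5073 [-0.058  -0.057  -0.0565  0.0521  0.0525  0.0529]
top 71 [-0.372  -0.3679 -0.3638  0.2421  0.2425  0.2429]
[-7.27674099e-01  1.32250375e-01  1.63017144e+00  1.08258570e-04
  1.37688496e+00 -9.23559999e-01]
[ 0.91001015 -0.17400194  0.3763042 ] [ 0.18780643  0.98220606 -0.        ] [-0.36960826  0.07067235  0.92649617] 22.104943174827092
```

```bash
cat >> h.py <<'E'
u=np.array([.910,-.174,.3763]);u/=np.linalg.norm(u);u=np.array([np.cos(np.radians(22))*u[0]/np.hypot(u[0],u[1]),np.cos(np.radians(22))*u[1]/np.hypot(u[0],u[1]),np.sin(np.radians(22))])
ys=np.cross([0,0,1],u);ys/=np.linalg.norm(ys);zs=np.cross(u,ys)
P0=np.array([.4935,-.0024,.095]);RS=np.c_[-u,ys,-zs]
GX,GZ=.032,.014
def tcp(a,b,h): "roller origin at a up slope, b left, h above seat"; return P0+a*u+b*ys+h*zs-GX*u-GZ*zs
def rel(s=None):
    s=s or arm.get_state();T=np.array(s['tool_pos'])+GX*u+GZ*zs-P0;print('rel seat a,b,h mm',np.round([T@u*1e3,T@ys*1e3,T@zs*1e3],1),'rotvec err',np.round((Rq(s['tool_rot']).inv()*Rn.from_matrix(RS)).as_rotvec(),3))
E
python3 - <<'E'
from h import *
p=arm.snapshot('top')
for t,q in(('rack_seat',P0),('lower_saddle',P0-.055*u),('upper_saddle',P0+.055*u)):
    m=arm.mark_of(p,t)
    print(t,[(np.round(a['xy'],1),a['score'],atz(p,a['xy'],q[2]).round(4)) for a in m[:2]],'pred',q.round(4),proj(p,q).round(1))
for t in('stored_left','stored_right'):
    for a in arm.mark_of(p,t)[:2]:print(t,a['xy'],atz(p,a['xy'],.095).round(4))
print(P0+.085*ys,P0-.085*ys)
s=st();T=tcp(.006,0,.12);print(T);A=[.435,-.29,.24]
print('A');plan(A,down(1.766),6,1,s)
s2=dict(s);s2['tool_pos']=np.array(A);q=Rn.from_matrix(down(1.766)).as_quat();s2['tool_rot']=[q[3],*q[:3]]
plan(T,RS,16,1,s2)
E
```

```text
rack_seat [(array([273. , 193.6]), 0.9, array([0.495 , 0.0034, 0.095 ])), (array([177.4, 101.7]), 0.42, array([0.7213, 0.2408, 0.095 ]))] pred [ 0.4935 -0.0024  0.095 ] [275.4 194.2]
lower_saddle [(array([269.7, 215.5]), 0.56, array([0.443 , 0.0117, 0.0744])), (array([334.9, 123.6]), 0.49, array([ 0.6723, -0.1487,  0.0744]))] pred [0.4434 0.0072 0.0744] [271.6 215.3]
upper_saddle [(array([277.2, 173.7]), 0.95, array([ 0.5407, -0.0068,  0.1156]))] pred [ 0.5436 -0.012   0.1156] [279.4 172.5]
stored_left [241.1, 189.3] [0.5051 0.0805 0.095 ]
stored_right [311.5, 202.9] [ 0.473  -0.0894  0.095 ]
[0.50946355 0.08108752 0.095     ] [ 0.47753645 -0.08588752  0.095     ]
t 9.3 p [ 0.4337 -0.3105  0.0515] R [[-0.195, 0.981, -0.001], [0.981, 0.195, 0.001], [0.001, -0.0, -1.0]] F [-0.39 -0.33 -6.76] M [-0.133 -0.002  0.004] w 0.462
[0.43082044 0.00958488 0.18354172]
A
max share 0.79
[[0.08,0.02,-0.79,-0.00,-0.00,0.00,1.00],[0.08,0.02,-0.79,-0.00,-0.00,0.00,1.00],[0.08,0.02,-0.79,-0.00,-0.00,0.00,1.00],[0.08,0.02,-0.79,-0.00,-0.00,0.00,1.00],[0.08,0.02,-0.79,-0.00,-0.00,0.00,1.00],[0.08,0.02,-0.79,-0.00,-0.00,0.00,1.00]]
max share 0.61
[[0.46,0.08,0.09,-0.12,-0.18,-0.61,1.00],[0.45,0.12,0.08,-0.12,-0.18,-0.61,1.00],[0.45,0.15,0.07,-0.12,-0.18,-0.61,1.00],[0.44,0.18,0.07,-0.12,-0.18,-0.61,1.00],[0.42,0.21,0.06,-0.12,-0.18,-0.61,1.00],[0.41,0.24,0.05,-0.12,-0.18,-0.61,1.00],[0.39,0.27,0.05,-0.12,-0.18,-0.61,1.00],[0.37,0.30,0.04,-0.12,-0.18,-0.61,1.00],[0.35,0.32,0.04,-0.12,-0.18,-0.61,1.00],[0.33,0.35,0.04,-0.12,-0.18,-0.61,1.00],[0.30,0.37,0.04,-0.12,-0.18,-0.61,1.00],[0.27,0.39,0.04,-0.12,-0.18,-0.61,1.00],[0.24,0.41,0.04,-0.12,-0.18,-0.61,1.00],[0.22,0.42,0.04,-0.12,-0.18,-0.61,1.00],[0.18,0.44,0.04,-0.12,-0.18,-0.61,1.00],[0.15,0.45,0.04,-0.12,-0.18,-0.61,1.00]]
```

```bash
python3 -m handwheel '[[0.08,0.02,-0.5,0,0,0,1],[0.08,0.02,-0.79,0,0,0,1],[0.08,0.02,-0.79,0,0,0,1],[0.08,0.02,-0.79,0,0,0,1],[0.08,0.02,-0.79,0,0,0,1],[0.08,0.02,-0.79,0,0,0,1]]'
python3 -m handwheel '[[0.46,0.08,0.06,-0.12,-0.18,-0.61,1],[0.45,0.12,0.05,-0.12,-0.18,-0.61,1],[0.45,0.15,0.05,-0.12,-0.18,-0.61,1],[0.44,0.18,0.05,-0.12,-0.18,-0.61,1],[0.42,0.21,0.05,-0.12,-0.18,-0.61,1],[0.41,0.24,0.05,-0.12,-0.18,-0.61,1],[0.39,0.27,0.05,-0.12,-0.18,-0.61,1],[0.37,0.3,0.04,-0.12,-0.18,-0.61,1]]'
python3 -c "
from h import *
s=st();rel(s);plan(tcp(.006,0,.12),RS,8,1,s)"
```

```text
time: 9.9
tool_pos: [0.4347, -0.2906, 0.2309]
tool_rot: [-0.0, 0.635, 0.773, 0.0]
contact_force: [0.8, -0.1, -6.3]
gripper_width: 0.463
time: 10.7
tool_pos: [0.4319, -0.1398, 0.2052]
tool_rot: [0.101, 0.38, 0.919, -0.01]
contact_force: [0.7, 0.7, -7.3]
gripper_width: 0.463
t 10.7 p [ 0.4319 -0.1398  0.2052] R [[-0.69, 0.701, 0.179], [0.697, 0.711, -0.095], [-0.194, 0.059, -0.979]] F [ 0.72  0.75 -7.28] M [ 0.138  0.288 -0.019] w 0.463
rel seat a,b,h mm [  41.1 -146.5  129.2] rotvec err [-0.114 -0.166 -0.582]
max share 0.61
[[0.34,0.33,0.02,-0.12,-0.17,-0.61,1.00],[0.32,0.35,0.02,-0.12,-0.17,-0.61,1.00],[0.29,0.37,0.02,-0.12,-0.17,-0.61,1.00],[0.26,0.39,0.02,-0.12,-0.17,-0.61,1.00],[0.23,0.41,0.02,-0.12,-0.17,-0.61,1.00],[0.20,0.42,0.02,-0.12,-0.17,-0.61,1.00],[0.17,0.44,0.02,-0.12,-0.17,-0.61,1.00],[0.14,0.45,0.02,-0.12,-0.17,-0.61,1.00]]
```

```bash
python3 -m handwheel '[[0.34,0.33,0.02,-0.12,-0.17,-0.61,1],[0.32,0.35,0.02,-0.12,-0.17,-0.61,1],[0.29,0.37,0.02,-0.12,-0.17,-0.61,1],[0.26,0.39,0.02,-0.12,-0.17,-0.61,1],[0.23,0.41,0.02,-0.12,-0.17,-0.61,1],[0.2,0.42,0.02,-0.12,-0.17,-0.61,1],[0.17,0.44,0.02,-0.12,-0.17,-0.61,1],[0.14,0.45,0.02,-0.12,-0.17,-0.61,1]]'
python3 -m handwheel '[[0,0,0,0,0,0,1]]'
python3 - <<'E'
from h import *
s=st();rel(s)
p=arm.snapshot('wrist');save(p,'w4.png')
X=cloud(p).reshape(-1,3);X=X[~np.isnan(X).any(1)];T=np.array(s['tool_pos']);R=Rq(s['tool_rot']).as_matrix();L=(X-T)@R
m=(abs(L[:,1])<.005)&(L[:,2]<-.01)&(L[:,2]>-.06)
for a in np.arange(-.1,.07,.01):
    k=m&(L[:,0]>=a)&(L[:,0]<a+.01)
    if k.sum()>5:print(round(a+.005,3),np.median(L[k,2]).round(4),end=' | ')
p=arm.snapshot('top');save(p,'t4.png');p=arm.snapshot('scene');save(p,'s4.png');im=cv2.imread('pics/s4.png')[130:330,180:400];cv2.imwrite('pics/s4c.png',cv2.resize(im,None,fx=3,fy=3))
E
```

```text
time: 11.5
tool_pos: [0.4311, 0.0092, 0.1835]
tool_rot: [0.188, 0.091, 0.978, -0.017]
contact_force: [0.2, -0.3, -7.0]
gripper_width: 0.464
time: 11.6
tool_pos: [0.4304, 0.0103, 0.1827]
tool_rot: [0.187, 0.091, 0.978, -0.017]
contact_force: [-0.2, -0.2, -7.1]
gripper_width: 0.461
t 11.6 p [0.4304 0.0103 0.1827] R [[-0.913, 0.183, 0.363], [0.171, 0.983, -0.066], [-0.369, 0.002, -0.929]] F [-0.21 -0.21 -7.08] M [ 0.079  0.655 -0.019] w 0.461
rel seat a,b,h mm [  5.2   0.6 119.5] rotvec err [ 0.003 -0.006  0.004]
-0.055 -0.0354 | -0.045 -0.0354 | -0.035 -0.0354 | -0.015 -0.0352 | -0.005 -0.0353 | 0.005 -0.0353 | 0.015 -0.0353 | 0.025 -0.0352 | 0.035 -0.0353 | 0.045 -0.0353 | 0.055 -0.032 | 0.065 -0.018 |
```

View pics/w4.png

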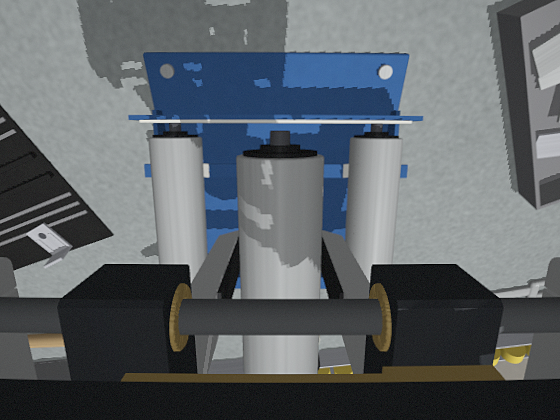

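View pics/s4c.png

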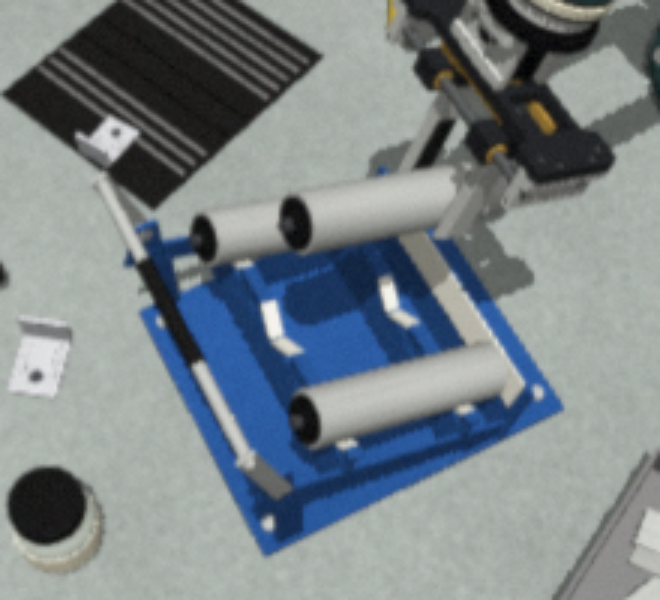

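```bash
python3 - <<'E'
from h import *
s=arm.get_state()
p=arm.snapshot('wrist')
X=cloud(p).reshape(-1,3);X=X[~np.isnan(X).any(1)]
T=np.array(s['tool_pos']);R=Rq(s['tool_rot']).as_matrix();L=(X-T)@R
from scipy.optimize import least_squares
for sg in(-1,1):
    m=(abs(L[:,1]-sg*.085)<.03)&(L[:,2]>.06)&(L[:,2]<.115)&(L[:,0]>-.02)&(L[:,0]<.06)
    P=L[m];print(len(P),np.percentile(P[:,2],[1,50]))
    def f(v): 
        return np.hypot(P[:,1]-v[0]-v[2]*P[:,0],P[:,2]-v[1]-v[3]*P[:,0])-.022
    r=least_squares(f,[sg*.085,.105,0,0],loss='soft_l1',f_scale=.001);print('y,z,slopes',r.x.round(4))
    m=(abs(L[:,1]-r.x[0])<.01)&(L[:,2]<r.x[1]-.016)&(L[:,2]>r.x[1]-.025)
    print('end x',np.percentile(L[m,0],[98,99,99.5,100]).round(4))
m=(abs(L[:,1])<.01)&(L[:,2]>-.036)&(L[:,2]<-.03);print('held end',np.percentile(L[m,0],[98,99,99.5,100]).round(4))
P=L[(abs(L[:,1])<.022)&(L[:,2]>-.036)&(L[:,2]<-.015)&(L[:,0]>.02)&(L[:,0]<.05)]
r=least_squares(lambda v:np.hypot(P[:,1]-v[0],P[:,2]-v[1])-.022,[0,-.014],loss='soft_l1',f_scale=.001);print('held axis y,z',r.x)
E
```

```text
4962 [0.08308755 0.08693466]
y,z,slopes [-0.0867  0.1062 -0.0032 -0.0002]
end x [0.0618 0.0626 0.0633 0.0634]
4946 [0.08294857 0.08684512]
y,z,slopes [ 0.083   0.106   0.0008 -0.0014]
end x [0.0619 0.0627 0.0634 0.0635]
held end [0.0547 0.0555 0.056  0.0562]
held axis y,z [-0.00102587 -0.01333984]
```

```bash
python3 -m handwheel '[[0,-0.02,0.3,0,0,0,1],[0,0,0.5,0,0,0,1],[0,0,0.5,0,0,0,1],[0,0,0.5,0,0,0,1],[0,0,0.5,0,0,0,1],[0,0,0.3,0,0,0,1],[0,0,0.15,0,0,0,1],[0,0,0,0,0,0,1]]'
python3 - <<'E'
from h import *
s=st();rel(s)
E
```

```text
time: 12.6
tool_pos: [0.4724, -0.0004, 0.0814]
tool_rot: [0.188, 0.093, 0.978, -0.018]
contact_force: [-0.0, -1.2, -7.2]
gripper_width: 0.465
t 12.6 p [ 4.724e-01 -4.000e-04  8.140e-02] R [[-0.912, 0.187, 0.365], [0.174, 0.982, -0.069], [-0.371, 0.0, -0.929]] F [-0.   -1.19 -7.25] M [ 0.099  0.689 -0.018] w 0.465
rel seat a,b,h mm [ 7.3 -2.   9.3] rotvec err [ 0.001 -0.004  0.   ]
```

```bash
python3 -m handwheel '[[0.05,0.02,0.08,0,0,0,1],[0,0,0.05,0,0,0,1],[0,0,0.03,0,0,0,1],[0,0,0.03,0,0,0,1],[0,0,0,0,0,0,1]]'
python3 - <<'E'
from h import *
s=st();rel(s)
E
```

```text
time: 13.1
tool_pos: [0.4739, 0.0005, 0.0748]
tool_rot: [0.189, 0.092, 0.977, -0.017]
contact_force: [-0.2, -0.2, -7.4]
gripper_width: 0.461
t 13.1 p [0.4739 0.0005 0.0748] R [[-0.911, 0.187, 0.367], [0.173, 0.982, -0.069], [-0.374, 0.001, -0.928]] F [-0.18 -0.25 -7.35] M [0.144 0.624 0.007] w 0.461
rel seat a,b,h mm [ 6.1 -0.8  2.7] rotvec err [ 0.001 -0.001  0.001]
```

```bash
python3 -m handwheel '[[0,0,0.03,0,0,0,1],[0,0,0.02,0,0,0,1],[0,0,0,0,0,0,1]]'
python3 - <<'E'
from h import *
s=st();rel(s)
p=arm.snapshot('wrist');save(p,'w5.png')
E
python3 -m handwheel '[[0,0,0.02,0,0,0,1],[0,0,0,0,0,0,1]]'
python3 - <<'E'
from h import *
s=st();rel(s)
E
```

```text
time: 13.4
tool_pos: [0.475, -0.0003, 0.0737]
tool_rot: [0.19, 0.092, 0.977, -0.018]
contact_force: [-2.9, -2.4, -1.2]
gripper_width: 0.464
t 13.4 p [ 4.75e-01 -3.00e-04  7.37e-02] R [[-0.911, 0.187, 0.368], [0.173, 0.982, -0.071], [-0.375, -0.001, -0.927]] F [-2.9  -2.38 -1.22] M [-0.414  0.862 -0.197] w 0.464
rel seat a,b,h mm [ 6.8 -1.4  1.2] rotvec err [-0.    -0.     0.001]
time: 13.65
tool_pos: [0.4754, -0.0008, 0.0736]
tool_rot: [0.19, 0.092, 0.977, -0.019]
contact_force: [-6.5, -3.4, 1.7]
gripper_width: 0.463
t 13.65 p [ 0.4754 -0.0008  0.0736] R [[-0.911, 0.187, 0.368], [0.173, 0.982, -0.072], [-0.375, -0.002, -0.927]] F [-6.53 -3.42  1.75] M [-0.603  1.089 -0.288] w 0.463
rel seat a,b,h mm [ 7.2 -1.9  0.9] rotvec err [-0.001  0.001  0.001]
```

View pics/w5.png

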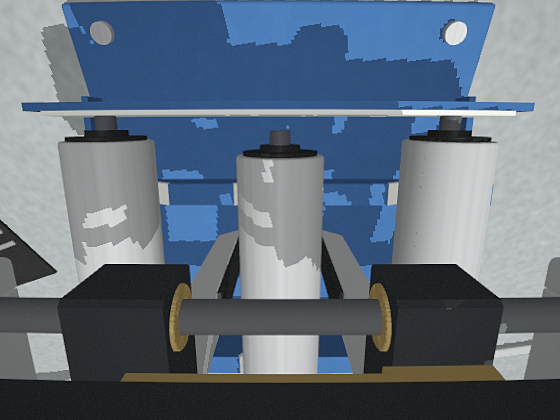

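```bash
python3 -m handwheel '[[0.05,0.01,-0.02,0,0,0,1],[0.05,0.01,0,0,0,0,1],[0.05,0,0,0,0,0,1],[0,0,0,0,0,0,1]]'
python3 - <<'E'
from h import *
s=st();rel(s)
p=arm.snapshot('wrist')
X=cloud(p).reshape(-1,3);X=X[~np.isnan(X).any(1)]
T=np.array(s['tool_pos']);R=Rq(s['tool_rot']).as_matrix();L=(X-T)@R
for y in(-.085,0,.085):
    m=(abs(L[:,1]-y)<.03)&(L[:,2]<-.005)&(L[:,2]>-.045)&(L[:,0]>0)&(L[:,0]<.1);q=L[m]
    zt=np.percentile(q[:,2],1);k=q[q[:,2]<zt+.004];k=k[abs(k[:,1]-np.median(k[:,1]))<.01]
    print(y,'y',np.median(k[:,1]).round(4),'ztop',zt.round(4),'end',np.percentile(k[:,0],[98,99.5,100]).round(4))
E
```

```text
time: 14.05
tool_pos: [0.4701, 0.0015, 0.0722]
tool_rot: [0.191, 0.092, 0.977, -0.018]
contact_force: [-4.0, -4.5, 2.3]
gripper_width: 0.459
t 14.05 p [0.4701 0.0015 0.0722] R [[-0.91, 0.187, 0.37], [0.173, 0.982, -0.071], [-0.376, -0.0, -0.926]] F [-4.03 -4.48  2.28] M [-0.753  0.629 -0.399] w 0.459
rel seat a,b,h mm [ 1.5 -0.5  1.7] rotvec err [0.    0.002 0.001]
-0.085 y -0.0856 ztop -0.0353 end [0.0555 0.0563 0.0577]
0 y 0.0235 ztop -0.0422 end [0.0108 0.0109 0.011 ]
0.085 y 0.08 ztop -0.0355 end [0.0553 0.056  0.0577]
```

```bash
python3 -m handwheel '[[0.02,-0.04,0,0,0,0,1],[0.02,0,0,0,0,0,1],[0,0,0,0,0,0,1]]'
python3 - <<'E'
from h import *
s=st();rel(s)
F=np.array(s['contact_force']);print('F u,ys,zs',F@u,F@ys,F@zs)
p=arm.snapshot('wrist');save(p,'w6.png')
X=cloud(p).reshape(-1,3);X=X[~np.isnan(X).any(1)]
T=np.array(s['tool_pos']);R=Rq(s['tool_rot']).as_matrix();L=(X-T)@R
for y in(-.085,0,.085):
    m=(abs(L[:,1]-y)<.012)&(L[:,2]<-.025)&(L[:,2]>-.038)&(L[:,0]>0.03)&(L[:,0]<.1);q=L[m]
    print(y,'ztop',np.percentile(q[:,2],1).round(4),'end',np.percentile(q[:,0],[98,99.5,100]).round(4))
E
```

```text
time: 14.4
tool_pos: [0.4682, 0.0006, 0.0707]
tool_rot: [0.19, 0.092, 0.977, -0.018]
contact_force: [-1.0, -4.5, 1.6]
gripper_width: 0.464
t 14.4 p [0.4682 0.0006 0.0707] R [[-0.91, 0.187, 0.369], [0.173, 0.982, -0.07], [-0.375, 0.001, -0.927]] F [-1.04 -4.52  1.59] M [-0.647  0.268 -0.294] w 0.464
rel seat a,b,h mm [-0.6 -1.8  1. ] rotvec err [0.001 0.001 0.001]
F u,ys,zs 0.43066545766107767 -4.632223061054684 1.5358074610649581
-0.085 ztop -0.0363 end [0.0557 0.0558 0.0585]
0 ztop -0.0366 end [0.056  0.0561 0.0588]
0.085 ztop -0.0363 end [0.0558 0.0559 0.056 ]
```

View pics/w6.png

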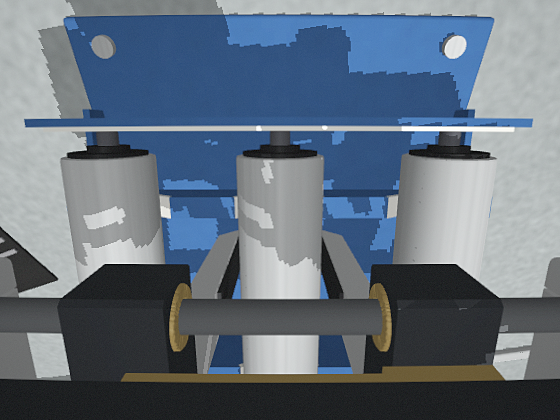

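```bash
python3 -m handwheel '[[0.01,-0.05,0,0,0,0,1],[0,0,0,0,0,0,1]]'
python3 - <<'E'
from h import *
s=st();rel(s)
F=np.array(s['contact_force']);print('F u,ys,zs',F@u,F@ys,F@zs)
E
```

```text
time: 14.65
tool_pos: [0.4681, -0.0003, 0.0704]
tool_rot: [0.191, 0.092, 0.977, -0.016]
contact_force: [4.9, 0.3, -3.5]
gripper_width: 0.462
t 14.65 p [ 4.681e-01 -3.000e-04  7.040e-02] R [[-0.91, 0.187, 0.37], [0.174, 0.982, -0.067], [-0.376, 0.003, -0.927]] F [ 4.87  0.31 -3.49] M [ 0.054 -0.458 -0.051] w 0.462
rel seat a,b,h mm [-0.7 -2.7  0.7] rotvec err [ 0.004  0.002 -0.   ]
F u,ys,zs 3.075385485510285 1.2235786558714468 -5.003416733536307
```

```bash
python3 -m handwheel '[[-0.01,0.01,0.02,0,0,0,1],[0,0,0.01,0,0,0,1],[0,0,0,0,0,0,1]]'
python3 - <<'E'
from h import *
s=st();rel(s)
F=np.array(s['contact_force']);print('F u,ys,zs',F@u,F@ys,F@zs)
E
```

```text
time: 14.95
tool_pos: [0.4682, -0.0002, 0.0703]
tool_rot: [0.19, 0.092, 0.977, -0.017]
contact_force: [-4.6, 0.7, 5.6]
gripper_width: 0.464
t 14.95 p [ 4.682e-01 -2.000e-04  7.030e-02] R [[-0.911, 0.187, 0.368], [0.174, 0.982, -0.068], [-0.375, 0.002, -0.927]] F [-4.62  0.72  5.57] M [ 0.067  0.317 -0.063] w 0.464
rel seat a,b,h mm [-0.6 -2.6  0.5] rotvec err [ 0.002 -0.     0.   ]
F u,ys,zs -2.2454038047192544 -0.1649888500946693 6.9135893106675566
```

Seated (roller carried by the saddles); release.

```bash
python3 -m handwheel '[[0,0,-0.01,0,0,0,0.2],[0,0,0,0,0,0,-0.1],[0,0,0,0,0,0,-0.3],[0,0,0,0,0,0,-0.3],[0,0,0,0,0,0,-0.3]]'
python3 - <<'E'
from h import *
s=st();rel(s)
p=arm.snapshot('wrist');save(p,'w7.png')
X=cloud(p).reshape(-1,3);X=X[~np.isnan(X).any(1)]
T=np.array(s['tool_pos']);R=Rq(s['tool_rot']).as_matrix();L=(X-T)@R
for y in(-.085,0,.085):
    m=(abs(L[:,1]-y)<.012)&(L[:,2]<-.025)&(L[:,2]>-.038)&(L[:,0]>0.03)&(L[:,0]<.1);q=L[m]
    print(y,'ztop',np.percentile(q[:,2],1).round(4),'end',np.percentile(q[:,0],[98,99.5,100]).round(4))
E
```

```text
time: 15.45
tool_pos: [0.4672, -0.0007, 0.0688]
tool_rot: [0.189, 0.092, 0.978, -0.017]
contact_force: [-0.0, -0.3, -0.4]
gripper_width: 0.647
t 15.45 p [ 0.4672 -0.0007  0.0688] R [[-0.912, 0.187, 0.366], [0.174, 0.982, -0.069], [-0.372, 0.001, -0.928]] F [-0.05 -0.31 -0.43] M [0.036 0.134 0.04 ] w 0.647
rel seat a,b,h mm [-2.1 -3.2 -0.5] rotvec err [ 0.001 -0.002  0.001]
-0.085 ztop -0.0377 end [0.0543 0.0571 0.0663]
0 ztop -0.0375 end [0.0546 0.0574 0.066 ]
0.085 ztop -0.0376 end [0.0545 0.0563 0.0656]
```

View pics/w7.png

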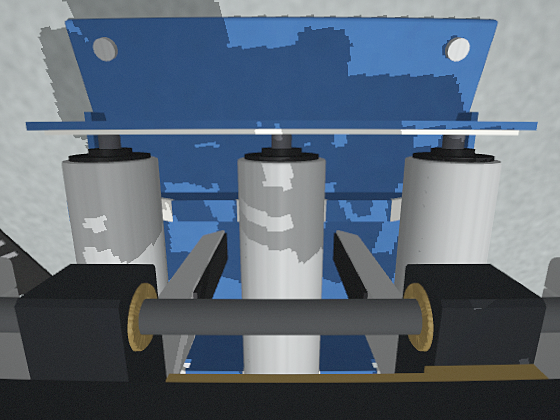

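```bash
python3 -m handwheel '[[0,0,-0.2,0,0,0,-0.3],[0,0,-0.5,0,0,0,-0.3],[0,0,-0.8,0,0,0,-0.3],[0,0,-0.8,0,0,0,-0.3],[0,0,-0.8,0,0,0,-0.3],[0,0,-0.8,0,0,0,-0.3],[0,0,-0.5,0,0,0,-0.3]]'
python3 - <<'E'
from h import *
s=st()
H=P0+.118*u-.020*zs;print('hinge',H,'bar down',P0+.062*u+.032*zs)
xr=np.array([u[0],u[1],0]);xr/=np.linalg.norm(xr)
for n in('scene','top'):
    p=arm.snapshot(n);save(p,n+'8.png');X=cloud(p).reshape(-1,3);X=X[~np.isnan(X).any(1)]
    v=X-H;lx=v@xr;ly=v@ys;lz=v[:,2]
    for b in(-.08,-.04,0.,.04,.08):
        m=(abs(ly-b)<.015)&(lz>.05)&(lz<.09)&(abs(lx)<.09)
        if m.sum():print(n,b,m.sum(),'x',np.median(lx[m]).round(4),'ztop',np.percentile(lz[m],[50,95]).round(4))
    for k in('keeper_bar','keeper_hinge'):
        a=arm.mark_of(p,k)[:2];print(k,[(np.round(q['xy']),round(q['score'],2)) for q in a])
E
```

```text
time: 16.2
tool_pos: [0.4028, 0.0115, 0.2363]
tool_rot: [0.192, 0.092, 0.977, -0.017]
contact_force: [-0.2, 0.2, -0.4]
gripper_width: 0.648
t 16.2 p [0.4028 0.0115 0.2363] R [[-0.91, 0.187, 0.371], [0.173, 0.982, -0.069], [-0.378, 0.001, -0.926]] F [-0.17  0.19 -0.37] M [0.094 0.133 0.026] w 0.648
hinge [ 0.60831972 -0.02435454  0.1206599 ] bar down [ 0.5381884  -0.01094481  0.14789549]
scene -0.08 52 x 0.0207 ztop [0.0769 0.0798]
scene -0.04 71 x 0.0205 ztop [0.0774 0.0804]
scene 0.0 75 x 0.0204 ztop [0.0781 0.0812]
scene 0.04 79 x 0.0206 ztop [0.0775 0.0807]
scene 0.08 67 x 0.0201 ztop [0.0774 0.0801]
keeper_bar [(array([236., 233.]), 0.84)]
keeper_hinge [(array([251., 245.]), 0.73), (array([276., 235.]), 0.62)]
top -0.08 62 x 0.0178 ztop [0.0774 0.0805]
top -0.04 71 x 0.0174 ztop [0.0784 0.0816]
top 0.0 76 x 0.0179 ztop [0.0786 0.0817]
top 0.04 71 x 0.0178 ztop [0.0781 0.0814]
top 0.08 62 x 0.0179 ztop [0.0775 0.0806]
keeper_bar [(array([285., 130.]), 0.81)]
keeper_hinge [(array([282., 144.]), 0.64)]
```

View pics/scene8.png

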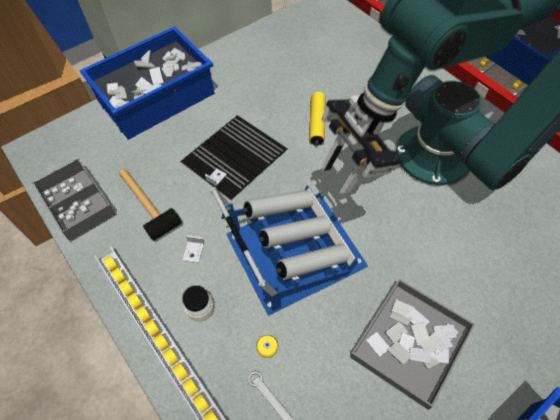

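```bash
cat >> h.py <<'E'
H=P0+.118*u-.020*zs;xr=np.array([u[0],u[1],0]);xr/=np.linalg.norm(xr)
RK=np.c_[ys,xr,[0,0,-1.]]
def bar(deg,b=.038,d=.014): f=np.radians(deg);return H+.0762*(np.cos(f)*xr+np.sin(f)*np.array([0,0,1.]))+b*ys-[0,0,d]
E
python3 - <<'E'
from h import *
T=bar(75.6);print(T,bar(159.1));T[2]=.28
plan(T,RK,16,-.3)
E
```

```text
[0.63406933 0.00941033 0.18046594] [0.54553667 0.02633855 0.13384334]
max share 0.81
[[-0.36,0.06,0.06,0.16,0.15,0.81,-0.30],[-0.35,0.10,0.05,0.16,0.15,0.81,-0.30],[-0.34,0.13,0.04,0.16,0.15,0.81,-0.30],[-0.33,0.17,0.03,0.16,0.15,0.81,-0.30],[-0.31,0.20,0.03,0.16,0.15,0.81,-0.30],[-0.29,0.23,0.02,0.16,0.15,0.81,-0.30],[-0.27,0.26,0.01,0.16,0.15,0.81,-0.30],[-0.24,0.28,-0.00,0.16,0.15,0.81,-0.30],[-0.21,0.30,-0.01,0.16,0.15,0.81,-0.30],[-0.18,0.32,-0.02,0.16,0.15,0.81,-0.30],[-0.15,0.34,-0.03,0.16,0.15,0.81,-0.30],[-0.12,0.35,-0.04,0.16,0.15,0.81,-0.30],[-0.08,0.36,-0.05,0.16,0.15,0.81,-0.30],[-0.04,0.36,-0.06,0.16,0.15,0.81,-0.30],[-0.01,0.36,-0.06,0.16,0.15,0.81,-0.30],[0.03,0.36,-0.07,0.16,0.15,0.81,-0.30]]
```

```bash
python3 -m handwheel '[[-0.36,0.06,-0.05,0.16,0.15,0.81,-0.3],[-0.35,0.1,-0.05,0.16,0.15,0.81,-0.3],[-0.34,0.13,-0.05,0.16,0.15,0.81,-0.3],[-0.33,0.17,-0.05,0.16,0.15,0.81,-0.3],[-0.31,0.2,-0.05,0.16,0.15,0.81,-0.3],[-0.29,0.23,0,0.16,0.15,0.81,-0.3],[-0.27,0.26,0,0.16,0.15,0.81,-0.3],[-0.24,0.28,0,0.16,0.15,0.81,-0.3]]'
python3 -m handwheel '[[-0.21,0.3,-0.01,0.16,0.15,0.81,-0.3],[-0.18,0.32,-0.02,0.16,0.15,0.81,-0.3],[-0.15,0.34,-0.03,0.16,0.15,0.81,-0.3],[-0.12,0.35,-0.04,0.16,0.15,0.81,-0.3],[-0.08,0.36,-0.05,0.16,0.15,0.81,-0.3],[-0.04,0.36,-0.06,0.16,0.15,0.81,-0.3],[-0.01,0.36,-0.06,0.16,0.15,0.81,-0.3],[0.03,0.36,-0.05,0.16,0.15,0.81,-0.3]]'
python3 - <<'E'
from h import *
st();p=arm.snapshot('wrist');save(p,'w9.png');T=bar(75.6);plan(T+[0,0,.04],RK,3,-.3)
for b in(.0,.038,.08): print(proj(p,bar(75.6,b,0)).round())
E
```

```text
time: 17.3
tool_pos: [0.5127, 0.012, 0.2735]
tool_rot: [0.103, 0.472, 0.876, -0.012]
contact_force: [0.1, 0.8, 0.4]
gripper_width: 0.648
time: 18.1
tool_pos: [0.6284, 0.0105, 0.297]
tool_rot: [0.003, 0.774, 0.633, -0.004]
contact_force: [-0.5, -0.5, 0.0]
gripper_width: 0.651
t 18.1 p [0.6284 0.0105 0.297 ] R [[0.198, 0.98, -0.003], [0.98, -0.198, -0.01], [-0.01, -0.001, -1.0]] F [-0.51 -0.47  0.04] M [-0.101  0.044  0.023] w 0.651
max share 0.63
[[0.01,0.03,0.63,-0.00,0.03,-0.04,-0.30],[0.01,0.03,0.63,-0.00,0.03,-0.04,-0.30],[0.01,0.03,0.63,-0.00,0.03,-0.04,-0.30]]
[288. 243.]
[287. 202.]
[287. 154.]
```

View pics/w9.png

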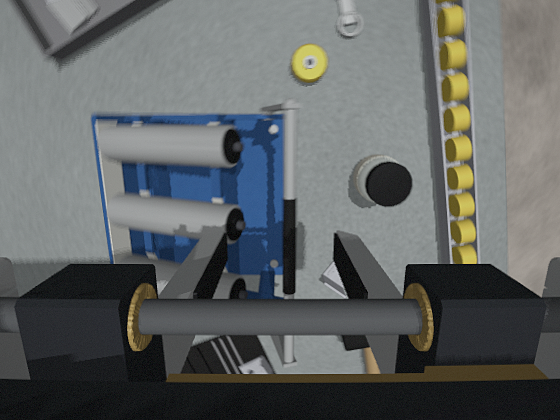

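```bash
python3 -m handwheel '[[0.01,0.05,0.6,0,0.03,-0.04,-0.3],[0.01,0.05,0.6,0,0.03,-0.04,-0.3],[0.01,0.05,0.6,0,0.03,-0.04,-0.3],[0,0,0.5,0,0,0,-0.3],[0,0,0.4,0,0,0,-0.3],[0,0,0.05,0,0,0,-0.3],[0,0,0,0,0,0,-0.3]]'
python3 - <<'E'
from h import *
st();plan(bar(75.6),RK,2,-.3);p=arm.snapshot('wrist');save(p,'w10.png')
E
```

```text
time: 18.85
tool_pos: [0.6335, 0.0101, 0.1879]
tool_rot: [0.0, 0.768, 0.641, 0.0]
contact_force: [0.6, -0.5, 0.9]
gripper_width: 0.65
t 18.85 p [0.6335 0.0101 0.1879] R [[0.179, 0.984, 0.0], [0.984, -0.179, -0.0], [0.0, 0.0, -1.0]] F [ 0.6  -0.55  0.86] M [-0.026  0.093 -0.025] w 0.65
max share 0.09
[[-0.01,0.01,0.09,0.00,-0.00,0.04,-0.30],[-0.01,0.01,0.09,0.00,-0.00,0.04,-0.30]]
```

View pics/w10.png

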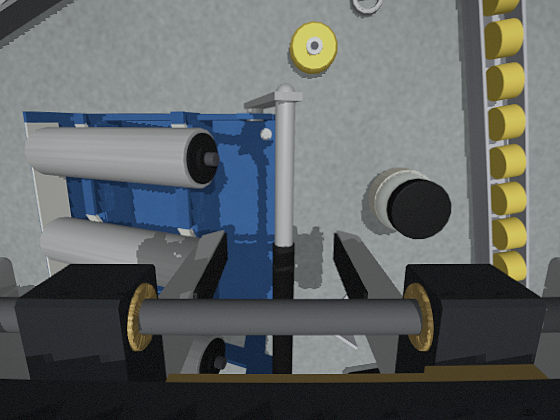

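Bar is centred between the fingers (col 284). Lower the last 7 mm and close.

```bash
python3 -m handwheel '[[0,0.01,0.1,0,0,0.04,-0.3],[0,0.01,0.08,0,0,0.04,-0.3],[0,0,0,0,0,0,1],[0,0,0,0,0,0,1],[0,0,0,0,0,0,1],[0,0,0,0,0,0,1],[0,0,0,0,0,0,1],[0,0,0,0,0,0,1]]'
python3 - <<'E'
from h import *
s=st();print('width mm',s['gripper_width']*94)
T=np.array(s['tool_pos'])-H;print('x,b,z rel hinge',T@xr,T@ys,T[2])
for a,b in zip(range(0,8),range(1,9)):
    d=(bar(75.6+b*10.5)-bar(75.6+a*10.5));print(75.6+b*10.5,'y %.2f z %.2f'%(d@xr/.04,-d[2]/.04))
E
```

```text
time: 19.7
tool_pos: [0.6351, 0.0099, 0.1826]
tool_rot: [0.001, 0.771, 0.637, 0.001]
contact_force: [0.4, -0.2, 0.5]
gripper_width: 0.179
t 19.7 p [0.6351 0.0099 0.1826] R [[0.189, 0.982, 0.004], [0.982, -0.189, -0.0], [0.001, 0.004, -1.0]] F [ 0.36 -0.2   0.49] M [-0.026  0.085 -0.009] w 0.179
width mm 16.811375702961712
x,b,z rel hinge 0.01987211238365927 0.03869868947846574 0.06191326278711781
86.1 y -0.34 z -0.06
96.6 y -0.35 z 0.01
107.1 y -0.34 z 0.07
117.6 y -0.32 z 0.13
128.1 y -0.29 z 0.19
138.6 y -0.25 z 0.24
149.1 y -0.21 z 0.28
159.6 y -0.15 z 0.31
```

```bash
python3 -m handwheel '[[0,0,0,0,0,0,1],[0,0,0,0,0,0,1]]'
python3 -m handwheel '[[0,-0.17,-0.04,0,0,0,1],[0,-0.17,-0.02,0,0,0,1],[0,-0.17,0,0,0,0,1]]'
python3 - <<'E'
from h import *
s=st();T=np.array(s['tool_pos'])-H;print('x,b,z rel hinge',T@xr,T@ys,T[2])
E
```

```text
time: 19.9
tool_pos: [0.6351, 0.0099, 0.1825]
tool_rot: [0.001, 0.771, 0.637, 0.001]
contact_force: [-0.5, -0.9, 0.8]
gripper_width: 0.094
time: 20.2
tool_pos: [0.6162, 0.0135, 0.1863]
tool_rot: [0.003, 0.771, 0.637, 0.003]
contact_force: [5.0, -1.4, 3.2]
gripper_width: 0.094
t 20.2 p [0.6162 0.0135 0.1863] R [[0.189, 0.982, 0.009], [0.982, -0.189, -0.001], [0.001, 0.009, -1.0]] F [ 4.98 -1.4   3.23] M [-0.222 -0.987  0.029] w 0.094
x,b,z rel hinge 0.0005850779489011319 0.03868429943428052 0.06565917605206154
```

```bash
python3 -m handwheel '[[0,-0.35,0.03,0,0,0,1],[0,-0.34,0.09,0,0,0,1],[0,0,0,0,0,0,1]]'
python3 - <<'E'
from h import *
s=st();T=np.array(s['tool_pos'])-H;x,z=T@xr,T[2];print('x,b,z rel hinge',x,T@ys,z)
print(np.degrees(np.arccos(x/.0762)),'d',np.sqrt(.0762**2-x*x)-z)
E
```

```text
time: 20.5
tool_pos: [0.586, 0.0196, 0.1814]
tool_rot: [0.001, 0.771, 0.637, 0.001]
contact_force: [-1.9, 1.2, 5.2]
gripper_width: 0.094
t 20.5 p [0.586  0.0196 0.1814] R [[0.188, 0.982, 0.003], [0.982, -0.188, 0.0], [0.001, 0.003, -1.0]] F [-1.94  1.25  5.18] M [ 0.103  0.481 -0.042] w 0.094
x,b,z rel hinge -0.030168267621654653 0.03903117515058892 0.06069742985436302
113.32267961982028 d 0.009276248258969166
```

```bash
python3 -m handwheel '[[0,-0.33,0.18,0,0,0,1],[0,-0.29,0.25,0,0,0,1],[0,0,0,0,0,0,1]]'
python3 - <<'E'
from h import *
s=st();T=np.array(s['tool_pos'])-H;x,z=T@xr,T[2];print('x,b,z rel hinge',x,T@ys,z)
print(np.degrees(np.arccos(x/.0762)),'d',np.sqrt(.0762**2-x*x)-z)
p=arm.snapshot('scene');save(p,'s11.png');im=cv2.imread('pics/s11.png')[130:330,180:400];cv2.imwrite('pics/s11c.png',cv2.resize(im,None,fx=3,fy=3))
E
```

```text
time: 20.8
tool_pos: [0.5612, 0.0245, 0.1626]
tool_rot: [-0.001, 0.771, 0.637, -0.0]
contact_force: [-5.3, 1.0, 4.7]
gripper_width: 0.097
t 20.8 p [0.5612 0.0245 0.1626] R [[0.188, 0.982, -0.001], [0.982, -0.188, 0.001], [0.001, -0.001, -1.0]] F [-5.28  0.96  4.65] M [ 0.248  0.875 -0.043] w 0.097
x,b,z rel hinge -0.05549734679360843 0.03908349123073595 0.041975706017837344
136.74503880482857 d 0.010240043511111872
```

View pics/s11c.png

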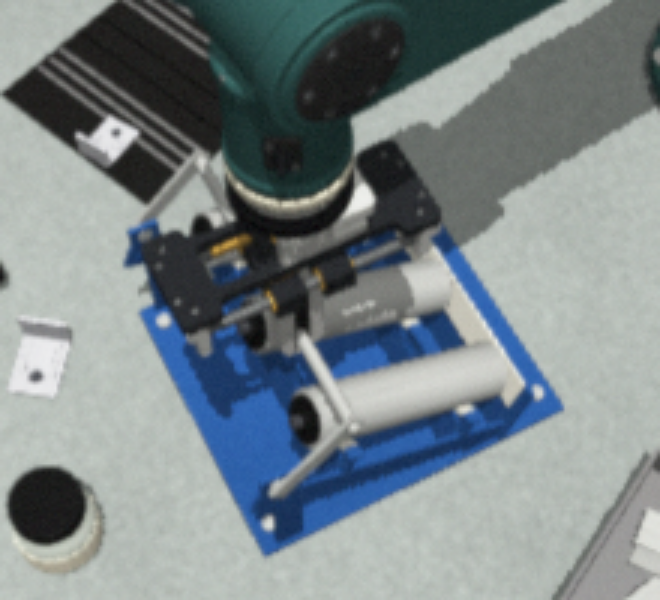

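Keeper is following. Finish the arc.

```bash
python3 -m handwheel '[[0,-0.22,0.3,0,0,0,1],[0,-0.11,0.22,0,0,0,1],[0,0,0,0,0,0,1]]'
python3 - <<'E'
from h import *
s=st();T=np.array(s['tool_pos'])-H;x,z=T@xr,T[2];print('x,b,z rel hinge',x,T@ys,z)
print(np.degrees(np.arccos(x/.0762)),'d',np.sqrt(.0762**2-x*x)-z)
E
```

```text
time: 21.15
tool_pos: [0.547, 0.0272, 0.1403]
tool_rot: [-0.003, 0.771, 0.637, -0.002]
contact_force: [-8.1, 2.4, 2.8]
gripper_width: 0.097
t 21.15 p [0.547  0.0272 0.1403] R [[0.188, 0.982, -0.007], [0.982, -0.188, 0.002], [0.001, -0.007, -1.0]] F [-8.07  2.44  2.77] M [ 0.368  1.433 -0.004] w 0.097
x,b,z rel hinge -0.06994174487690707 0.039085164463943646 0.01967011128742807
156.61674681594891 d 0.010572116202848553
```

```bash
python3 -m handwheel '[[0,-0.04,0.06,0,0,0,1],[0,-0.03,0.04,0,0,0,1],[0,0,0,0,0,0,1]]'
python3 -c "
from h import *
s=st();T=np.array(s['tool_pos'])-H;x,z=T@xr,T[2];print(x,z,np.degrees(np.arccos(max(-1,x/.0762))),'dang z',np.degrees(np.pi-np.arcsin((z+.0105)/.0762)))"
```

```text
time: 21.45
tool_pos: [0.5457, 0.0275, 0.1373]
tool_rot: [-0.002, 0.771, 0.637, -0.001]
contact_force: [-5.2, 1.9, 3.8]
gripper_width: 0.096
t 21.45 p [0.5457 0.0275 0.1373] R [[0.189, 0.982, -0.003], [0.982, -0.189, 0.001], [0.001, -0.004, -1.0]] F [-5.24  1.95  3.84] M [ 0.314  1.053 -0.011] w 0.096
-0.07124776950598637 0.016623207642772503 159.22977649872013 dang z 159.14846780932473
```

```bash
python3 -m handwheel '[[0,-0.01,0.04,0,0,0,1],[0,0,0,0,0,0,1]]'
python3 -c "
from h import *
s=st()"
python3 -m handwheel '[[0,-0.01,0.04,0,0,0,1],[0,0,0,0,0,0,1]]'
python3 -c "
from h import *
s=st()"
```

```text
time: 21.65
tool_pos: [0.5451, 0.0276, 0.1355]
tool_rot: [-0.002, 0.771, 0.637, -0.001]
contact_force: [-6.5, 2.7, 3.7]
gripper_width: 0.094
t 21.65 p [0.5451 0.0276 0.1355] R [[0.189, 0.982, -0.004], [0.982, -0.189, 0.002], [0.001, -0.005, -1.0]] F [-6.51  2.68  3.69] M [ 2.800e-01  1.195e+00 -1.000e-03] w 0.094
time: 21.85
tool_pos: [0.5447, 0.0276, 0.1344]
tool_rot: [-0.002, 0.771, 0.637, -0.001]
contact_force: [-7.2, 2.4, 5.5]
gripper_width: 0.094
t 21.85 p [0.5447 0.0276 0.1344] R [[0.189, 0.982, -0.004], [0.982, -0.189, 0.001], [0.001, -0.004, -1.0]] F [-7.15  2.4   5.47] M [3.300e-01 1.341e+00 1.000e-03] w 0.094
```

```bash
python3 -m handwheel '[[0,-0.01,0.04,0,0,0,1],[0,0,0,0,0,0,1]]'
python3 -c "
from h import *
s=st()"
python3 -m handwheel '[[0,0,0.04,0,0,0,1],[0,0,0,0,0,0,1]]'
python3 -c "
from h import *
s=st();p=arm.snapshot('scene');save(p,'s12.png');im=cv2.imread('pics/s12.png')[130:330,180:400];cv2.imwrite('pics/s12c.png',cv2.resize(im,None,fx=3,fy=3))"
```

```text
time: 22.05
tool_pos: [0.5447, 0.0276, 0.1344]
tool_rot: [-0.001, 0.771, 0.637, -0.0]
contact_force: [-9.3, 1.8, 9.9]
gripper_width: 0.098
t 22.05 p [0.5447 0.0276 0.1344] R [[0.189, 0.982, -0.002], [0.982, -0.189, 0.001], [0.001, -0.002, -1.0]] F [-9.27  1.79  9.9 ] M [ 0.373  1.601 -0.041] w 0.098
time: 22.25
tool_pos: [0.5448, 0.0277, 0.1343]
tool_rot: [-0.001, 0.771, 0.637, -0.0]
contact_force: [-10.5, 2.2, 15.5]
gripper_width: 0.094
t 22.25 p [0.5448 0.0277 0.1343] R [[0.189, 0.982, -0.001], [0.982, -0.189, 0.001], [0.001, -0.002, -1.0]] F [-10.48   2.18  15.46] M [0.298 2.09  0.009] w 0.094
```

View pics/s12c.png

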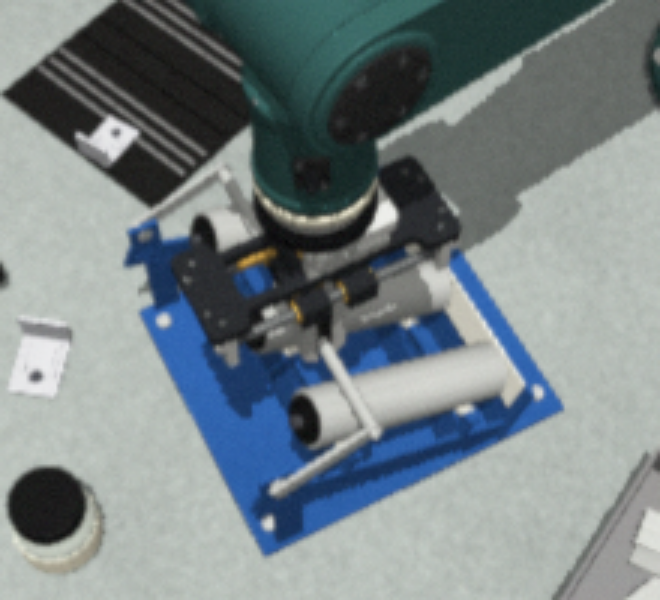

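```bash
python3 -m handwheel '[[0,0,-0.03,0,0,0,0.2],[0,0,0,0,0,0,0.2],[0,0,0,0,0,0,0.2],[0,0,0,0,0,0,0.2]]'
python3 -c "
from h import *
s=st()"
python3 -m handwheel '[[0,0,-0.1,0,0,0,0.2],[0,0,-0.3,0,0,0,0.2],[0,0,-0.6,0,0,0,0.2],[0,0,-0.8,0,0,0,0.2],[0,0,-0.8,0,0,0,0.2],[0,-0.5,-0.6,0,0,0,0.2],[0,-0.8,-0.4,0,0,0,0.2],[0,-0.8,0,0,0,0,0.2]]'
python3 -m handwheel '[[0,-0.9,0,0,0,0,0.2],[0,-0.9,0,0,0,0,0.2],[0,-0.9,0,0,0,0,0.2],[0,-0.5,0,0,0,0,0.2],[0,0,0,0,0,0,0.2]]'
python3 - <<'E'
from h import *
s=st()
for n in('scene','top'):
    p=arm.snapshot(n);save(p,n+'13.png');X=cloud(p).reshape(-1,3);X=X[~np.isnan(X).any(1)]
    v=X-H;lx=v@xr;ly=v@ys;lz=v[:,2]
    for b in(-.11,-.04,0.,.04,.11):
        m=(abs(ly-b)<.012)&(lz>.022)&(lz<.06)&(lx<-.055)&(lx>-.09)
        if m.sum():print(n,b,m.sum(),'x',np.median(lx[m]).round(4),'ztop',np.percentile(lz[m],[50,95]).round(4))
    a=arm.mark_of(p,'keeper_bar')[:1];print([q['xy'] for q in a],proj(p,P0+.062*u+.032*zs))
    # roller ends in rack frame
    w=X-P0;a=w@u;b=w@ys;h=w@zs
    for c in(-.085,0,.085):
        m=(abs(b-c)<.008)&(h>.017)&(h<.026)&(abs(a)<.12)&~((a>.05)&(a<.075));print(n,c,'a',np.percentile(a[m],[.5,99.5]).round(4),'h',np.median(h[m]).round(4))
im=cv2.imread('pics/scene13.png')[130:330,180:400];cv2.imwrite('pics/s13c.png',cv2.resize(im,None,fx=3,fy=3))
im=cv2.imread('pics/top13.png')[90:270,190:350];cv2.imwrite('pics/t13c.png',cv2.resize(im,None,fx=3,fy=3))
E
```

```text
time: 22.7
tool_pos: [0.5468, 0.0268, 0.1316]
tool_rot: [0.001, 0.771, 0.637, 0.001]
contact_force: [-0.7, 0.2, 0.5]
gripper_width: 0.381
t 22.7 p [0.5468 0.0268 0.1316] R [[0.189, 0.982, 0.002], [0.982, -0.189, -0.0], [0.0, 0.002, -1.0]] F [-0.67  0.21  0.52] M [-0.058  0.054 -0.027] w 0.381
time: 23.5
tool_pos: [0.4644, 0.0429, 0.2806]
tool_rot: [0.004, 0.771, 0.637, 0.004]
contact_force: [-0.1, -0.1, 1.1]
gripper_width: 0.399
time: 24.0
tool_pos: [0.3369, 0.0674, 0.2779]
tool_rot: [0.003, 0.771, 0.637, 0.003]
contact_force: [-0.1, 0.0, -0.8]
gripper_width: 0.398
t 24.0 p [0.3369 0.0674 0.2779] R [[0.188, 0.982, 0.008], [0.982, -0.188, 0.0], [0.002, 0.008, -1.0]] F [-0.13  0.   -0.78] M [-0.065  0.065  0.025] w 0.398
scene -0.11 41 x -0.0709 ztop [0.0303 0.0334]
scene -0.04 49 x -0.0713 ztop [0.0317 0.0348]
scene 0.0 61 x -0.071 ztop [0.0312 0.0338]
scene 0.04 60 x -0.0715 ztop [0.031  0.0338]
scene 0.11 66 x -0.0701 ztop [0.0306 0.0344]
[[277.1, 227.0]] [277.1249729  228.52890235]
scene -0.085 a [-0.086   0.0862] h 0.0205
scene 0 a [-0.0844  0.0866] h 0.0207
scene 0.085 a [-0.0856  0.085 ] h 0.021
top -0.11 50 x -0.0717 ztop [0.0307 0.0356]
top -0.04 54 x -0.0719 ztop [0.0327 0.0358]
top 0.0 68 x -0.0705 ztop [0.0324 0.0352]
top 0.04 53 x -0.0715 ztop [0.032  0.0361]
top 0.11 53 x -0.0715 ztop [0.0313 0.0354]
[[275.9, 170.4]] [278.68512979 172.95535295]
top -0.085 a [-0.0846  0.0869] h 0.0211
top 0 a [-0.0853  0.0868] h 0.0211
top 0.085 a [-0.069   0.0869] h 0.0213
```

View pics/s13c.png

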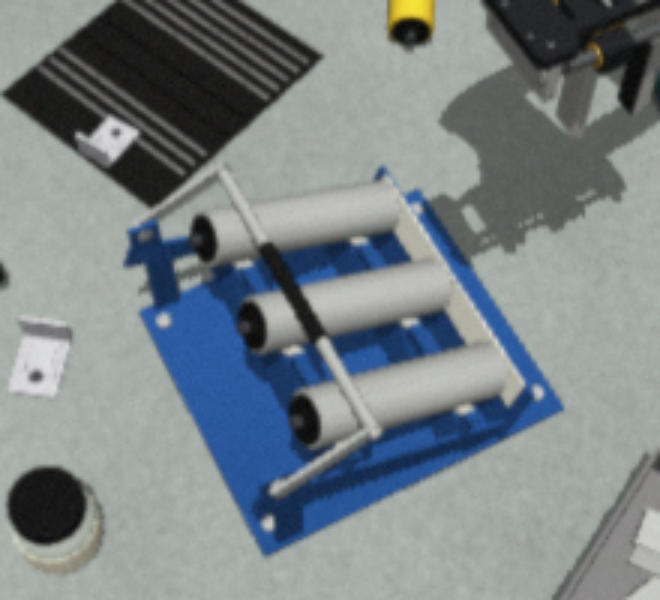

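View pics/t13c.png

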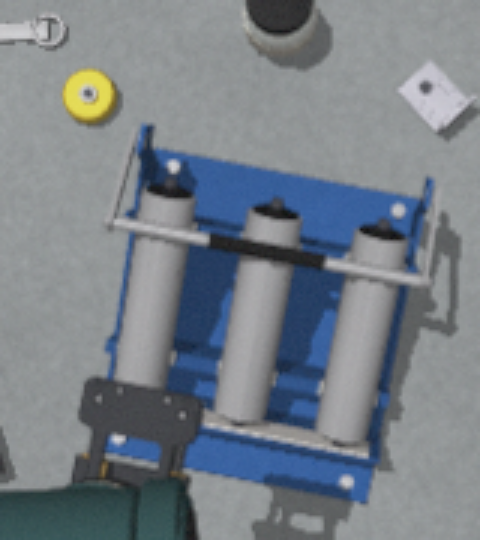

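```bash
python3 -c "
from h import *
print(arm.close_job());st()"
```

```text
the job is handed in; nothing more can be done
None
the job is handed in; nothing more can be done
```

The brake roller is in the middle notch, heavy end down the slope and against the foot stop. The keeper bar is folded down over all three rollers. I handed the job in after about 24 s, out of the 61 s allowed.

- **Heavy end:** I lifted the roller at mid-length. The wrist moment was −0.22 N m about x, and the end nearer the rack (+y) dipped about 10°, so that end is the heavy one. I set it back on the mat, gripped it again near the balance point and carried it from there.
- **Placing:** I lowered it into the notch in small steps and slid it down until it pressed on the stop at about 3 N. I let go with the saddles carrying it. In the last pictures it is level with the two stored rollers, ends and height, to within 1–2 mm.
- **Keeper:** I swung it down by its bar between two rollers until it stopped moving and the force rose to about 19 N. After I let go, the bar measured about 71 mm from the hinge towards the robot, with its centre about 28 mm above it. Fully down should be 71 and 27 mm.
- **Rest of the bench:** The last pictures of the rack area show nothing else moved, and the arm was clear of everything.

**Disagreements:**
- The networks' marks for the seat and saddles were about 5 mm off my depth measurements. I used the depth measurements, and the fit confirmed them.
- The wrist moment after the second grip was −0.13 N m where I expected about zero. I put part of that down to sensor offset, because the roller stayed level.
- In the final top picture the low end of the left stored roller was hidden by the gripper. I checked that end only in the scene picture.

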